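# Unload the courier case, shelve the samples and close the case

## Robot

A 7-joint arm with a two-finger parallel gripper is mounted at the origin on the work surface. World frame = base frame: x ahead of the robot, y to its left, z up, the work surface at z = 0. Lengths are in mm, angles in rad, forces in N, time in s.
With the tool pointing down it reaches from about 400 to 875 mm from the base axis. Payload 19.3 kg.
Tool frame: the origin (TCP) lies on the centre line of the jaws, within the pads' length; the fingertips stand 14 mm ahead of it and the grasp point (between the pads) lies 5 mm behind it; z points along the fingers, x is the direction in which the jaws open and shut, and the axes are right-handed (so a half turn about z gives the same grasp; the last joint's range is limited). The gripper opens to 85 mm and grips with 20 to 120 N. Pads are 22 mm wide; open, the fingers measure 114 mm over their backs; the gripper's body (76 mm by 85 mm) begins 54 mm behind the grasp point. The pads swing forward as they close: fully open they stand 13 mm farther back than shut.
Start: joints at [-1.246, 0.521, -0.036, 1.599, 0.021, 1.021, -0.113], TCP at [240.407, 576.904, 215.591] pointing down, gripper open.
Joint ranges: [-2.91, 2.91], [-0.3, 2.13], [-1.5, 1.42], [0.17, 2.43], [-1.26, 4.41], [0.16, 1.93], [-2.52, 2.52]. Speed limits (rad/s): [1.89, 1.89, 2.39, 2.39, 3.01, 3.01, 3.01].

## Interface

Orientations are given as a unit quaternion [x, y, z, w].
In Python, from cell import env gives the robot as it stands. The module is installed in compiled form; this text tells all that it offers.
- The arm moves only by the tool apply_moves, never from a script. Its arguments are lists of equal length, an entry for each row: "jaw": the closure, from 0 (fully open) to 1 (shut); "delta_pos": the shift along the tool's x, y, z in mm, a list of three; "twist": the turn about the tool's z in rad. A call has exactly 10 rows; each row is the pose to reach, as a shift and turn from the pose commanded when the call began, along the tool's axes at that moment; what a row does not reach only later rows make up. A row lasts 1/8 s, in which the tool goes at most 62.5 mm and 10.7 degrees, less where a joint would pass 70% of its speed; a pose out of reach is approached as far as the arm can. A call with a gripper value outside its range is refused whole. The fingers move at their own pace and stop on an object; "squeeze" is the grip in N (left out, the last holds). Time passes only in rows, so rows that repeat a pose let the fingers close, or fill a call up. It gives the time, the measured TCP pose, the force and the opening at its end, in the units of the state.
- env.get_state(): the state, without advancing time (a new reading comes with each control period).
- env.read_camera(name): name is "scene" or "top"; returns the picture (420x560x3 uint8, red, green, blue); there is no depth.
- env.calibration(name): a dict with "fx", "fy", "cx", "cy" (pixels), "rvec" (rotation vector, rad) and "tvec" (3), from world to camera coordinates, as OpenCV has them. Camera axes: x right, y down, z forward; pixel columns grow to the right and rows downward; lengths in mm; the calibration is good to about 2 mm. A picture is of the moment at which its call begins. calibration takes no time and is no camera call.
- env.hand_in(): hands the job in, once; it reports no verdict.
The state is a dict: "clock": time; "qpos": joint angles; "joint_vel": joint speeds; "tau": joint torques, N m; "ee_pos": TCP position; "orientation": TCP orientation; "contact_force": force on the tool from outside, world axes, zero at the start; "torque": the same for the moment, N m; "opening": finger opening in mm.
Only numpy, scipy, OpenCV 4.12 (cv2) and the standard library are available. Lean on these libraries where they do the work, as an engineer would, in place of code of your own. Each camera call takes 0.05 s, during which the arm holds its last target.

## Task

The courier's clamshell case stands open with sample jars in it: take out all the jars and stand them upright on the low bench shelf, in one straight row along the middle of its board, close side by side with gaps no wider than a finger. Lay the black reference box flat, right way up, in the emptied lower half of the case, then close the upper half over it so that the two rims meet all round. Leave the other things on the bench where they are.

Things in the scene. Friction and masses are not known exactly. Their poses are not given: they have to be found in the camera images.
- case: lower half of the grey plastic clamshell case, fixed to the bench: open-topped tray 190 mm (x) by 240 mm (y) by 45 mm high, walls and floor 5 mm thick. Origin: centre of its underside; x points across the case from the handle side (-x, nearer the robot) to the hinge side (+x); the jars start in it
- case_floor (a point): centre of the case's inner floor, 5 mm above the bench; axes as the case
- case_hinge (a point): middle of the hinge line, on the top of the lower half's far (+x) rim: 95 mm along x and 45 mm up from the case's origin. The hinge line runs along the case's y
- lid (a joint): angle of the upper half, a shell like the lower one (190 by 240 by 45 mm): 0 = closed, rim on rim; it grows as the upper half opens up and away from the robot, to 2.0 rad at most; it starts open, near upright. The hinge is stiff: the half stays wherever it is left and must be pushed right down
- lid_handle (a point): middle of the upper half's black handle bar: round bar 12 mm diameter, 100 mm long, parallel to the hinge, 45 mm out from the front wall (39 mm free behind the bar). With the lid closed it lies 235 mm in -x and 18 mm up from case_hinge (case axes) and turns about the hinge with the lid, so with the lid open it is at the top. Axes are those of the upper half: with the lid closed, as the case
- lid_front (a point): point on the outer face of the upper half, 20 mm in from its front edge, halfway along y: a place to press it shut. With the lid closed it is 170 mm in -x and 45 mm up from case_hinge and faces up. Axes are those of the upper half
- shelf: low aluminium bench shelf, fixed: one board 170 mm deep (x) by 330 mm long (y), top 80 mm above the bench, on two end panels 5 mm thick that rise 30 mm above the board, with a lip 15 mm high along its front and back edges. Origin: on the bench below the middle of the board
- shelf_top (a point): centre of the top of the shelf board; y runs along the board: the row goes along this y through this point
- jar0: sample jar, one of up to five alike (some may be absent): upright cylinder 50 mm diameter, 78 mm tall, white body with a grey screw cap of the same diameter on its top 22 mm, 160 g, most of it in the base. Origin: centre of its underside, z up along the jar
- jar1: sample jar, one of up to five alike (some may be absent): upright cylinder 50 mm diameter, 78 mm tall, white body with a grey screw cap of the same diameter on its top 22 mm, 160 g, most of it in the base. Origin: centre of its underside, z up along the jar
- jar2: sample jar, one of up to five alike (some may be absent): upright cylinder 50 mm diameter, 78 mm tall, white body with a grey screw cap of the same diameter on its top 22 mm, 160 g, most of it in the base. Origin: centre of its underside, z up along the jar
- jar3: sample jar, one of up to five alike (some may be absent): upright cylinder 50 mm diameter, 78 mm tall, white body with a grey screw cap of the same diameter on its top 22 mm, 160 g, most of it in the base. Origin: centre of its underside, z up along the jar
- jar4: sample jar, one of up to five alike (some may be absent): upright cylinder 50 mm diameter, 78 mm tall, white body with a grey screw cap of the same diameter on its top 22 mm, 160 g, most of it in the base. Origin: centre of its underside, z up along the jar
- refbox: black reference box with a steel plate on top, lying on the bench: 90 mm (x) by 50 mm (y) by 34 mm high, 200 g. Origin: centre of its underside, z up
- reagent: bystander: white bottle with blue cap, 72 mm diameter, 180 mm tall, origin at the centre of its underside; leave alone
- dish: bystander: glass dish with a white filter disc, 60 mm diameter, 14 mm high, origin at the centre of its underside; leave alone
- beaker: bystander: open glass beaker, 70 mm diameter, 90 mm tall, origin at the centre of its underside; leave alone
- wipes: bystander: cardboard box of wipes, 180 by 100 by 70 mm, origin at the centre of its underside; leave alone
- bluecap: bystander: loose blue bottle cap, 36 mm diameter, 25 mm high, origin at the centre of its underside; leave alone

How it is judged:
By the outcome, as a careful person would: the job done as asked, in the order asked, and still so for the second after the job is handed in, with the robot touching nothing.
Of jar0, jar1, jar2, jar3, jar4 only 3 to 5 are there at a start; the rules pass over those that are not, and their reading is None.
At some moment in a run one of jar0, jar1, jar2, jar3, jar4, refbox may be knocked a few centimetres aside while the robot is not near it.
It also fails if it takes over 210 s, if anything falls off the work surface, if the arm or the gripper's body presses on something with over 40 N, if the wrist force passes 120 N, or if a joint passes its speed limit or range.

## Working session

There is one attempt and no reset: what is moved stays moved. The work goes in short steps, Python scripts to look and compute and a tool call to move; the robot and the scene stay as the last step left them, time stands still between calls to the robot, and variables do not carry over. Pictures are saved under pics/ and viewed, and the job is handed in when it is done.

Besides the shell and the picture viewer there is one more tool, called after "Call:" as name(argument=value, ...), one argument or row to a line, values as JSON. apply_moves: Moves the arm, as the interface text tells. Its arguments: {"type":"object","properties":{"jaw":{"type":"array"},"delta_pos":{"type":"array"},"twist":{"type":"array"},"squeeze":{"type":"number"}},"required":["jaw","delta_pos","twist"]}

```bash
mkdir -p pics; cat > h.py <<'E'
import numpy as np, cv2
from cell import env
from scipy.spatial.transform import Rotation as R
def cal(n):
    c=env.calibration(n); K=np.array([[c['fx'],0,c['cx']],[0,c['fy'],c['cy']],[0,0,1.]])
    return K,np.array(c['rvec'],float),np.array(c['tvec'],float)
def px(n,P):
    K,r,t=cal(n); return cv2.projectPoints(np.array(P,float).reshape(-1,1,3),r,t,K,None)[0].reshape(-1,2)
def ray(n,uv):
    K,r,t=cal(n); Rm=cv2.Rodrigues(r)[0]; o=-Rm.T@t; d=Rm.T@np.linalg.inv(K)@np.array([uv[0],uv[1],1.]); return o,d
def onz(n,uv,z):
    o,d=ray(n,uv); return o+d*(z-o[2])/d[2]
def snap(n,f,crop=None,s=1):
    im=env.read_camera(n); cv2.imwrite('pics/raw_'+f,im[:,:,::-1])
    o=im
    if crop: o=im[crop[1]:crop[3],crop[0]:crop[2]]
    o=cv2.resize(o,None,fx=s,fy=s,interpolation=cv2.INTER_CUBIC) if s!=1 else o
    cv2.imwrite('pics/'+f,o[:,:,::-1]); return im
def loc(p,yaw=None):
    """target world TCP -> tool-frame shift"""
    s=env.get_state(); return R.from_quat(s['orientation']).inv().apply(np.array(p)-np.array(s['ee_pos']))
E
python3 - <<'E'
from h import *
for n in('scene','top'):
    snap(n,n+'0.png'); print(n,ray(n,(280,210)), cal(n)[0][0,0])
s=env.get_state(); print(s); print(R.from_quat(s['orientation']).as_matrix().round(3))
E
```

```text
scene (array([1025.86373698, -605.14649392, 1049.5651588 ]), array([-0.35924141,  0.51545847, -0.77822797])) 416.8875257385702
top (array([ 416.45021855,   25.60081138, 1497.04954583]), array([ 0.11024636, -0.00792961, -0.99388339])) 468.5764391840554
{'clock': 0.1, 'qpos': array([-1.24623593,  0.52191468, -0.03634124,  1.59994756,  0.02122526,
        1.02110874, -0.11278133]), 'joint_vel': array([ 0.00101844, -0.00012715,  0.00022373, -0.00082918,  0.00105526,
       -0.00079853, -0.00090259]), 'tau': array([ 5.28705481e-03, -9.28486991e+01,  1.98510580e+00, -3.70532620e+01,
        1.82471395e-02,  5.46275871e-03,  2.10099910e-05]), 'ee_pos': array([240.27675994, 576.62483472, 215.1091373 ]), 'orientation': array([ 8.32032572e-01,  5.54726557e-01, -3.88019718e-04,  3.09401668e-04]), 'contact_force': array([-0.32915657, -0.22848554,  0.29604274]), 'torque': array([0.0011237 , 0.05473148, 0.00354216]), 'opening': 85.47010820817442}
[[ 0.385  0.923 -0.   ]
 [ 0.923 -0.385 -0.001]
 [-0.001  0.    -1.   ]]
```

View pics/scene0.png

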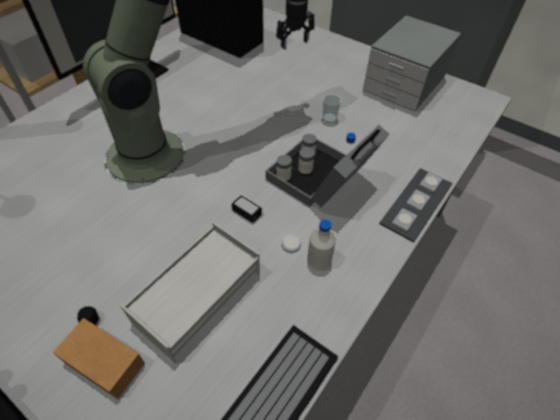

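View pics/top0.png

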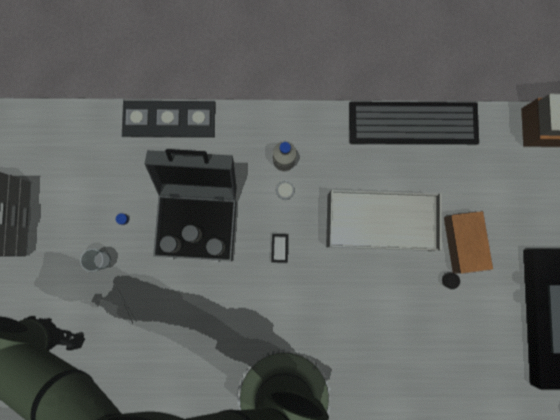

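The pictures show three jars in the case (top: caps near (169,244), (191,234), (215,247)). The lid stands near upright at rows 150–195, the refbox is at (280,248), and the shelf spans (328–440, 190–250). Next I'll zoom in.

```bash
python3 - <<'E'
import cv2
a=cv2.imread('pics/raw_top0.png'); b=cv2.imread('pics/raw_scene0.png')
def c(im,x0,y0,x1,y1,s,f): cv2.imwrite('pics/'+f,cv2.resize(im[y0:y1,x0:x1],None,fx=s,fy=s,interpolation=cv2.INTER_CUBIC))
c(a,140,140,300,270,5,'t_case.png'); c(a,320,175,450,265,6,'t_shelf.png'); c(b,225,110,395,230,4.7,'s_case.png')
E
```

```text
(no output)
```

View pics/t_case.png

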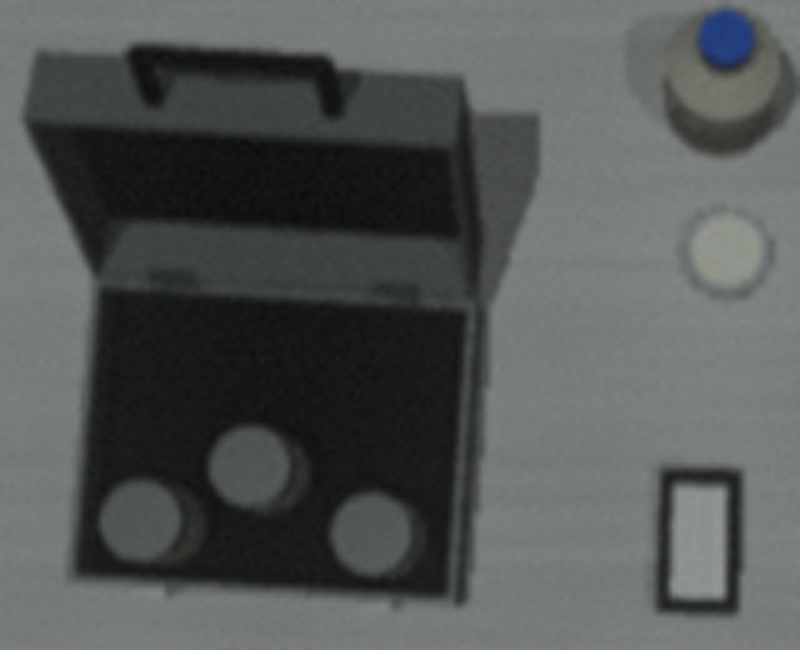

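View pics/t_shelf.png

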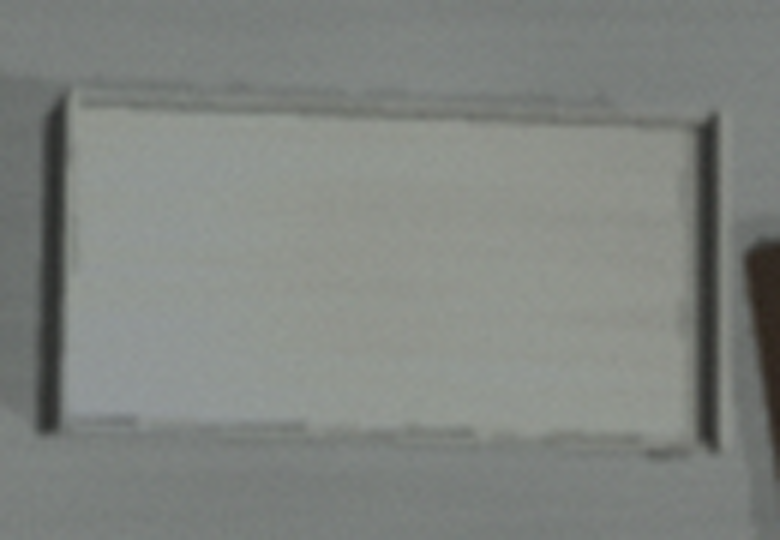

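View pics/s_case.png

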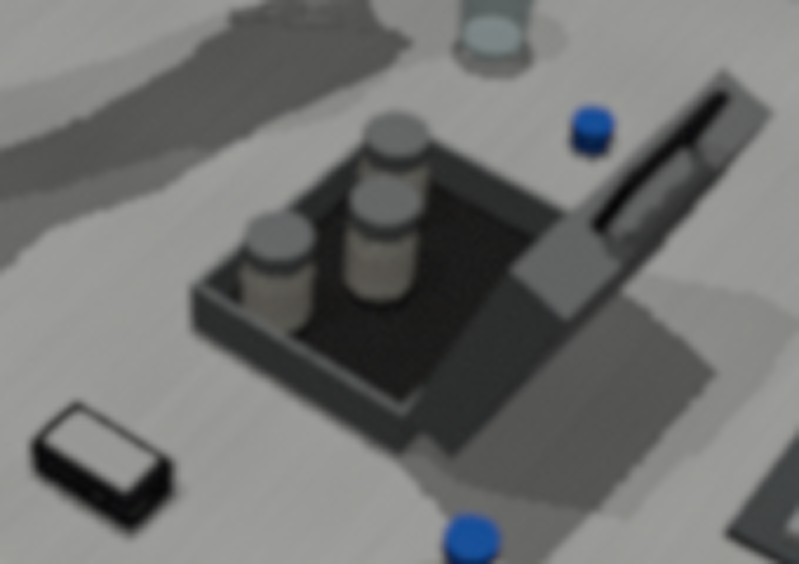

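```bash
python3 - <<'E'
from h import *
T=lambda x,y:((x+.5)/5+140-.5,(y+.5)/5+140-.5)
S=lambda x,y:((x+.5)/4.7+225-.5,(y+.5)/4.7+110-.5)
H=lambda x,y:((x+.5)/6+320-.5,(y+.5)/6+175-.5)
print('jars top',[onz('top',T(*p),83)[:2].round(1) for p in((140,520),(249,467),(371,534))])
print('jars scene',[onz('scene',S(*p),83)[:2].round(1) for p in((395,138),(385,205),(279,242))])
print('case rim nl nr fl fr',[onz('top',T(*p),45)[:2].round(1) for p in((75,578),(463,600),(97,285),(479,305))])
print('scene rim near-right', onz('scene',S(193,287),45).round(1), 'far right',onz('scene',S(415,408),45).round(1))
c=[onz('top',T(*p),34)[:2] for p in((661,469),(742,469),(739,612),(656,610))]; print('box',np.round(c,1),np.mean(c,0))
c=[onz('scene',S(*p),34)[:2] for p in((78,402),(172,464),(133,503),(33,441))]; print('box s',np.round(c,1),np.mean(c,0))
c=[onz('top',H(*p),110)[:2] for p in((70,90),(718,113),(716,450),(45,430))]; print('shelf110',np.round(c,1),np.mean(c,0))
c=[onz('top',H(*p),z)[:2] for p,z in (((70,90),110),((718,113),110),((716,450),110),((62,425),80))]; print('shelf110',np.round(c,1))
print('handle ends', [onz('top',T(*p),z).round(1) for p in((135,52),(332,64)) for z in(240,270,290)])
E
```

```text
jars top [array([469.8, 352. ]), array([502. , 287.3]), array([462.1, 213. ])]
jars scene [array([472.5, 348.7]), array([506.3, 285.4]), array([468.1, 209.6])]
case rim nl nr fl fr [array([435.4, 399.6]), array([423. , 160.6]), array([617.6, 391.9]), array([606.3, 153.4])]
scene rim near-right [423.9 167.8  45. ] far right [612.9 168.1  45. ]
box [[505.   39.2]
 [505.3 -11.4]
 [416.4  -9.8]
 [417.4  41.8]] [461.03474231  14.95187023]
box s [[421.   41.8]
 [506.   37.4]
 [505.8  -4.2]
 [419.   -3.3]] [462.95612733  17.92070692]
shelf110 [[ 632.7 -138.7]
 [ 622.9 -462.6]
 [ 455.  -456.3]
 [ 463.2 -125.1]] [ 543.44884594 -295.67172144]
shelf110 [[ 632.7 -138.7]
 [ 622.9 -462.6]
 [ 455.  -456.3]
 [ 466.8 -137. ]]
handle ends [array([719.1, 326.1, 240. ]), array([711.9, 318.9, 270. ]), array([707.1, 314.1, 290. ]), array([713.1, 218.4, 240. ]), array([706. , 213.8, 270. ]), array([701.3, 210.8, 290. ])]
```

```bash
cat >> h.py <<'E'
def plan(pts,yaw=None):
    s=env.get_state(); q=R.from_quat(s['orientation']); m=q.as_matrix(); y0=np.arctan2(m[1,0],m[0,0])
    print('clock',round(s['clock'],2),'pos',np.round(s['ee_pos'],1),'yaw',y0.round(4),'open',round(s['opening'],1),'F',np.round(s['contact_force'],1))
    for p in pts: print(p,'->',loc(p).round(1))
    if yaw is not None: print('twist',round((y0-yaw+np.pi)%(2*np.pi)-np.pi,3))
E
python3 - <<'E'
from h import *
plan([(471,350,160),(471,350,65)],-0.045)
E
```

```text
clock 0.1 pos [240.3 576.6 215.1] yaw 1.1761 open 85.5 F [-0.3 -0.2  0.3]
(471, 350, 160) -> [-120.4  300.1   55.3]
(471, 350, 65) -> [-120.3  300.1  150.3]
twist 1.221
```

Call:
apply_moves(
  jaw=[0,0,0,0,0,0,0,0,0,0],
  delta_pos=[
    [-20,50,0],
    [-40,100,0],
    [-60,150,5],
    [-80,200,15],
    [-100,250,25],
    [-120,300,40],
    [-120.5,300,55],
    [-120.5,300,55],
    [-120.5,300,55],
    [-120.5,300,55],
  ],
  twist=[0.15,0.3,0.45,0.6,0.75,0.9,1.05,1.22,1.22,1.22],
  squeeze=40,
)

```text
clock: 1.35
ee_pos: [470.8, 350.5, 160.6]
orientation: [1.0, -0.02, 0.0, 0.0]
contact_force: [0.3, -0.4, -0.9]
opening: 85.6
```

```bash
python3 - <<'E'
from h import *
snap('top','t1.png',(140,140,300,270),5); snap('scene','s1.png',(225,80,395,230),4)
plan([(471,350,65)],-.045)
E
```

```text
clock 1.45 pos [470.9 350.4 160.8] yaw -0.0413 open 85.5 F [ 0.1  0.9 -0.3]
(471, 350, 65) -> [ 0.1  0.4 95.8]
twist 0.004
```

View pics/s1.png

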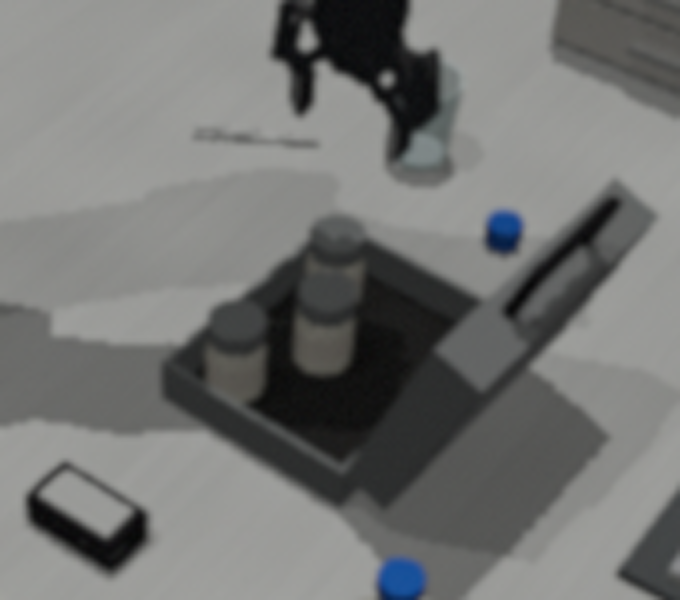

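View pics/t1.png

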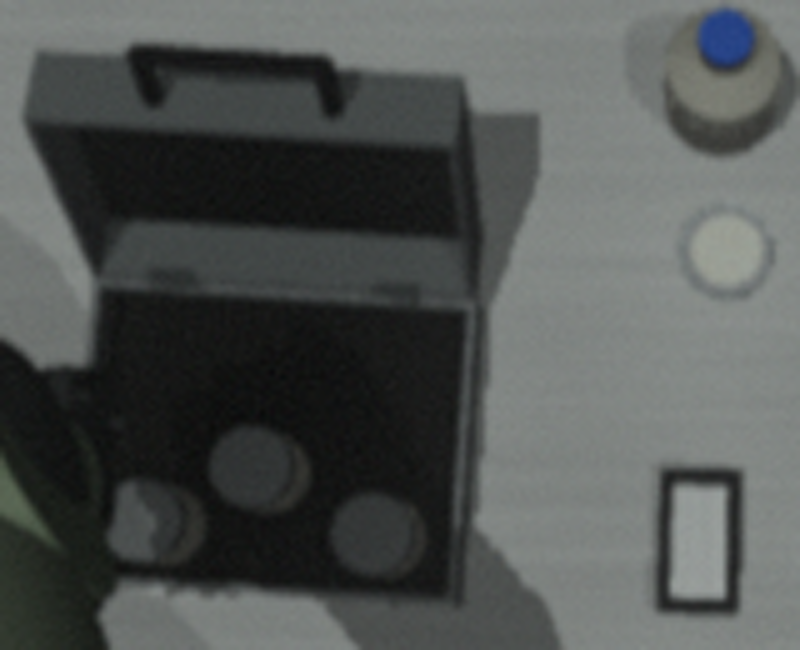

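```bash
python3 - <<'E'
from h import *
for x in(-49,0,49):
  u=px('scene',[(471+x,350-.04*x,159)])[0]; print((u-[225,80])*4)
print((px('scene',[(471,350,83)])[0]-[225,80])*4)
E
```

```text
[293.19805221 140.35925017]
[340.58690451 164.35854975]
[389.3052671  189.03115781]
[333.94135512 234.35259691]
```

```bash
python3 - <<'E'
from h import *
for x in(-50,0,50):
  u=px('top',[(471+x,350-.04*x,160)])[0]; print((u-[140,140])*5, (px('top',[(471+x,350-.04*x,190)])[0]-[140,140])*5)
im=cv2.imread('pics/raw_s1.png')[70:140,270:350]; cv2.imwrite('pics/s1z.png',cv2.resize(np.clip(im*1.8,0,255).astype('uint8'),None,fx=8,fy=8,interpolation=cv2.INTER_CUBIC))
im=cv2.imread('pics/raw_t1.png')[190:270,120:200]; cv2.imwrite('pics/t1z.png',cv2.resize(np.clip(im*2.,0,255).astype('uint8'),None,fx=7,fy=7,interpolation=cv2.INTER_CUBIC))
for x in(-49,0,49):
  u=px('scene',[(471+x,350-.04*x,159)])[0]; print((u-[270,70])*8)
E
```

```text
[104.10610941 598.93602702] [ 90.86884146 598.68950802]
[110.38439987 510.62184427] [ 97.34469767 508.35474583]
[116.61294974 423.00734241] [103.76807836 418.75198915]
[226.39610443 360.71850034]
[321.17380902 408.7170995 ]
[418.61053419 458.06231561]
```

View pics/s1z.png

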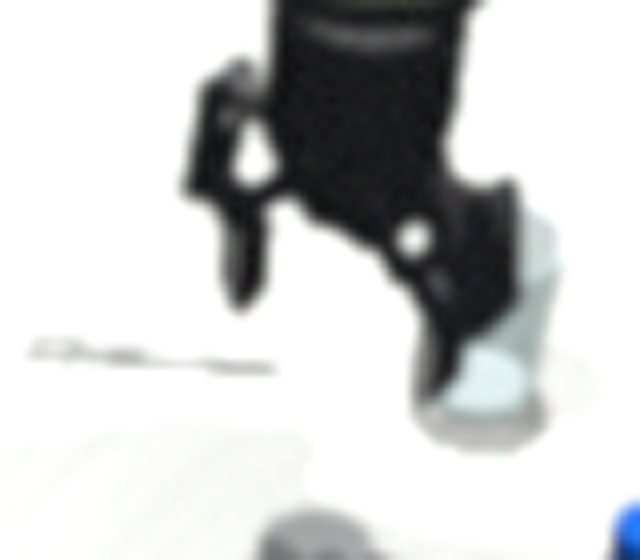

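View pics/t1z.png

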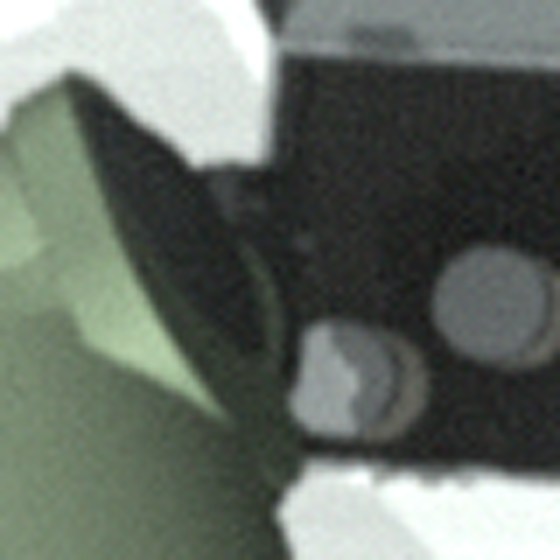

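Call:
apply_moves(
  jaw=[0,0,0,0,0,0,0,0,0,0],
  delta_pos=[
    [0,0,30],
    [0,0,60],
    [0,0,80],
    [0,0,92],
    [0,0,95],
    [0,0,95],
    [0,0,95],
    [0,0,95],
    [0,0,95],
    [0,0,95],
  ],
  twist=[0,0,0,0,0,0,0,0,0,0],
)

```text
clock: 2.7
ee_pos: [471.0, 350.3, 65.7]
orientation: [1.0, -0.022, 0.0, -0.0]
contact_force: [-0.0, -0.4, 0.7]
opening: 85.6
```

```bash
python3 - <<'E'
from h import *
im=snap('scene','x.png')[80:210,250:370]; cv2.imwrite('pics/s2.png',cv2.resize(np.clip(im[:,:,::-1]*1.6,0,255).astype('uint8'),None,fx=5,fy=5,interpolation=cv2.INTER_CUBIC))
for x in(-49,0,49): print((px('scene',[(471+x,350-.04*x,64)])[0]-[250,80])*5)
plan([(471,350,65)],-.045)
E
```

```text
[234.34575231 283.8083667 ]
[290.45624686 313.69441966]
[348.05930135 344.37545269]
clock 2.75 pos [471.  350.3  65.7] yaw -0.044 open 85.2 F [0.9 0.3 0.2]
(471, 350, 65) -> [0.  0.3 0.7]
twist 0.001
```

View pics/s2.png

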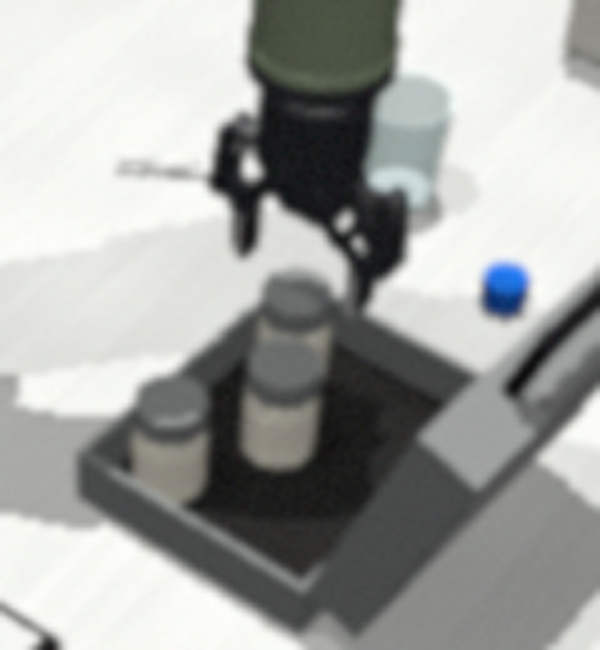

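Call:
apply_moves(
  jaw=[0,0,0.3,0.6,1,1,1,1,1,1],
  delta_pos=[
    [0,0,-40],
    [0,0,-80],
    [0,0,-95],
    [0,0,-95],
    [0,0,-95],
    [0,0,-95],
    [0,0,-95],
    [0,0,-95],
    [0,0,-95],
    [0,0,-95],
  ],
  twist=[0,0,0,0,0,0,0,0,0,0],
)

```text
clock: 4.0
ee_pos: [471.0, 350.3, 160.6]
orientation: [1.0, -0.022, 0.0, 0.0]
contact_force: [-0.2, 0.3, 0.1]
opening: 0.2
```

```bash
python3 - <<'E'
from h import *
im=snap('scene','x.png')[50:180,250:370]; cv2.imwrite('pics/s3.png',cv2.resize(np.clip(im[:,:,::-1]*1.6,0,255).astype('uint8'),None,fx=5,fy=5,interpolation=cv2.INTER_CUBIC))
plan([(471,350,65)],-.045)
p=env.get_state()['ee_pos']
for dz in(0,-14,20): print((px('scene',[p+[0,0,dz]])[0]-[250,50])*5)
E
```

```text
clock 4.05 pos [471.  350.3 160.6] yaw -0.0441 open 0.0 F [ 1.2 -0.4 -0.6]
(471, 350, 65) -> [ 0.   0.2 95.6]
twist 0.001
[301.08907934 353.32451701]
[299.50134486 370.03449529]
[303.40159792 328.98660919]
```

View pics/s3.png

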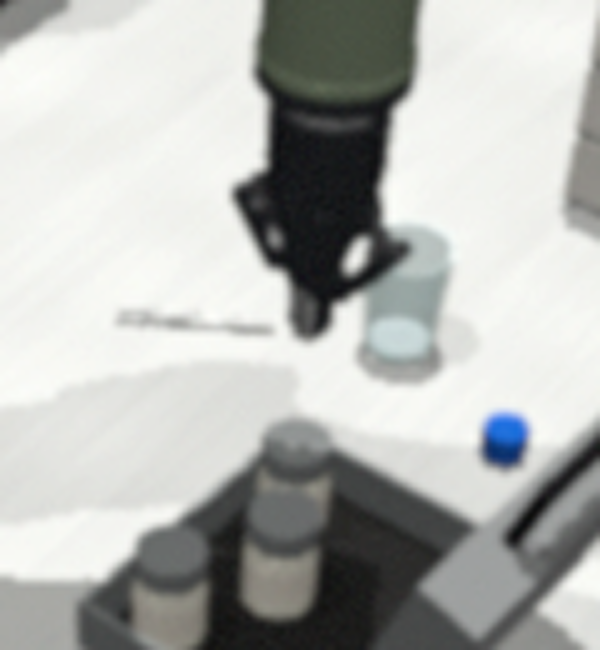

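```bash
python3 - <<'E'
from h import *
for z in(146,160,175): print(onz('scene',(310/5+250,335/5+50),z).round(1))
im=snap('top','x.png')[180:270,120:220]; cv2.imwrite('pics/t3.png',cv2.resize(np.clip(im[:,:,::-1]*2.,0,255).astype('uint8'),None,fx=7,fy=7,interpolation=cv2.INTER_CUBIC))
print((px('top',[(471,350,146)])-[120,180])*7)
E
```

```text
[456.  385.7 146. ]
[464.8 370.3 160. ]
[474.3 353.9 175. ]
[[302.78070358 436.30364063]]
```

View pics/t3.png

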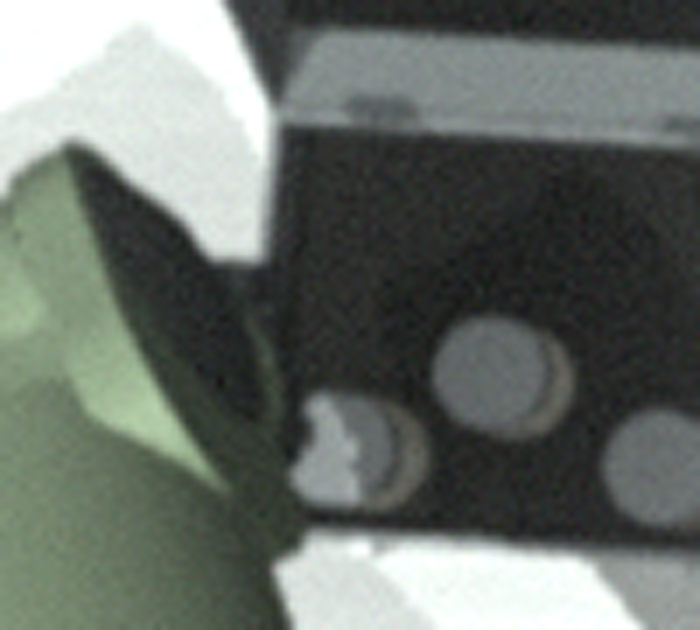

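```bash
python3 - <<'E'
from h import *
print(px('top',[(0,0,0),(0,0,200)]),px('scene',[(0,0,0)]))
# start tips in first scene picture
p=np.array([240.3,576.6,215.1]);x=np.array([.385,.923,0])
print(px('scene',[p-49*x,p+49*x,p]),px('top',[p-49*x,p+49*x]))
b=cv2.imread('pics/raw_scene0.png')[0:80,250:350]; cv2.imwrite('pics/s0z.png',cv2.resize(np.clip(b*1.8,0,255).astype('uint8'),None,fx=7,fy=7,interpolation=cv2.INTER_CUBIC))
b=cv2.imread('pics/raw_top0.png')[290:390,0:120]; cv2.imwrite('pics/t0z.png',cv2.resize(np.clip(b*1.8,0,255).astype('uint8'),None,fx=6,fy=6,interpolation=cv2.INTER_CUBIC))
E
```

```text
[[283.58335128 397.7970736 ]
 [284.79280077 419.4844231 ]] [[144.16337289 155.08847938]]
[[281.81935113  56.49523012]
 [304.34139356  49.24094567]
 [293.19498799  52.83117053]] [[ 86.10308645 334.54103858]
 [ 52.88547105 320.01247987]]
```

View pics/s0z.png

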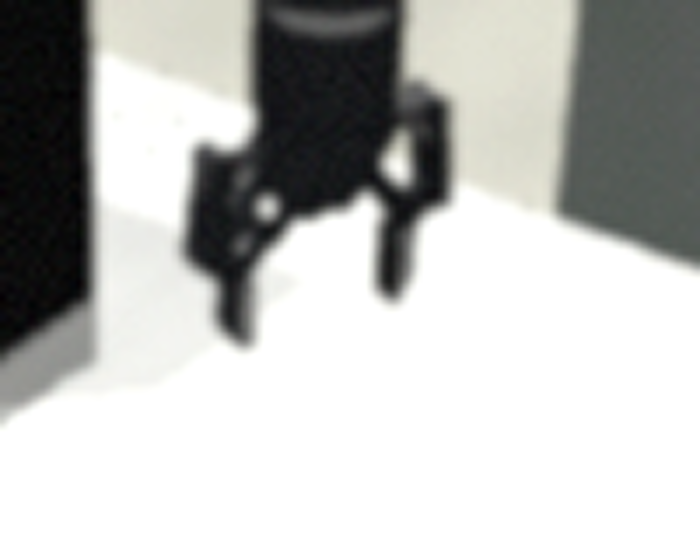

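View pics/t0z.png

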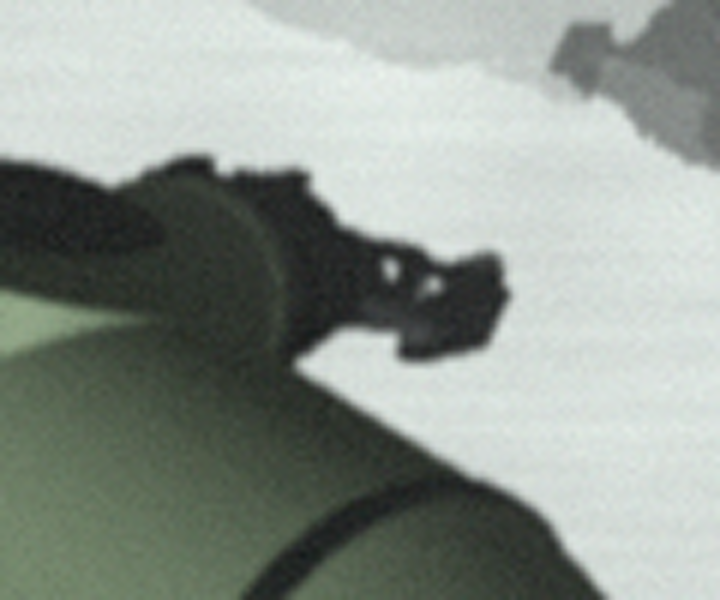

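```bash
python3 - <<'E'
from h import *
plan([(504,286.5,160),(504,286.5,45)],-.045)
E
```

```text
clock 4.1 pos [471.  350.3 160.6] yaw -0.0441 open 0.1 F [ 0.1 -0.1 -0.3]
(504, 286.5, 160) -> [35.8 62.3  0.6]
(504, 286.5, 45) -> [ 35.8  62.3 115.6]
twist 0.001
```

Call:
apply_moves(
  jaw=[0,0,0,0,0,0,0,0,0,0],
  delta_pos=[
    [18,31,0],
    [36,62,0],
    [36,62,0],
    [36,62,0],
    [36,62,30],
    [36,62,60],
    [36,62,85],
    [36,62,105],
    [36,62,115],
    [36,62,115],
  ],
  twist=[0,0,0,0,0,0,0,0,0,0],
)

```text
clock: 5.35
ee_pos: [503.8, 287.1, 45.4]
orientation: [1.0, -0.022, -0.0, 0.0]
contact_force: [0.2, -0.2, 0.1]
opening: 85.4
```

```bash
python3 - <<'E'
from h import *
im=snap('scene','x.png')[80:210,250:370]; cv2.imwrite('pics/s4.png',cv2.resize(np.clip(im[:,:,::-1]*1.6,0,255).astype('uint8'),None,fx=5,fy=5,interpolation=cv2.INTER_CUBIC))
plan([(504,286.5,45)],-.045)
E
```

```text
clock 5.4 pos [504.2 287.2  45.9] yaw -0.0436 open 85.7 F [ 0.5 -0.2  0.1]
(504, 286.5, 45) -> [-0.2  0.7  0.9]
twist 0.001
```

View pics/s4.png

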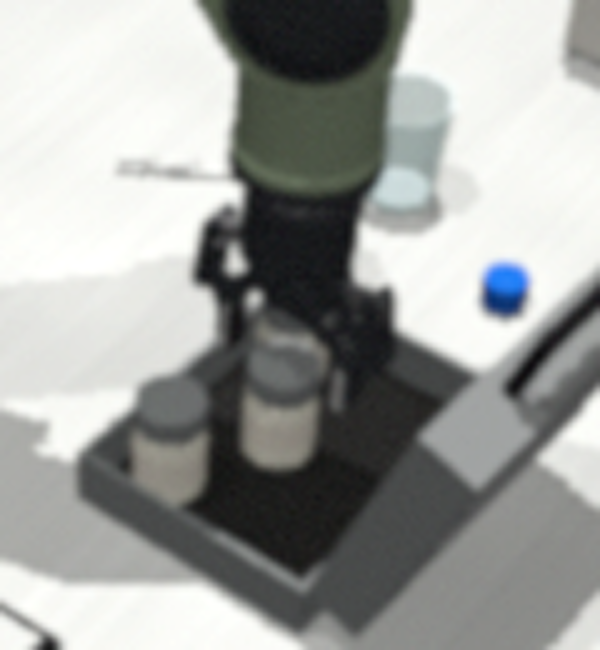

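Call:
apply_moves(
  jaw=[0.15,0.3,0.5,0.6,0.6,0.6,0.6,0.6,0.6,0.6],
  delta_pos=[
    [0,0,0],
    [0,0,0],
    [0,0,0],
    [0,0,0],
    [0,0,0],
    [0,0,0],
    [0,0,0],
    [0,0,0],
    [0,0,0],
    [0,0,0],
  ],
  twist=[0,0,0,0,0,0,0,0,0,0],
  squeeze=40,
)

```text
clock: 6.65
ee_pos: [504.3, 287.0, 46.2]
orientation: [1.0, -0.022, 0.0, -0.0]
contact_force: [-1.8, 0.1, 9.4]
opening: 48.7
```

```bash
python3 - <<'E'
from h import *
im=snap('scene','x.png')[80:210,250:370]; cv2.imwrite('pics/s5.png',cv2.resize(np.clip(im[:,:,::-1]*1.6,0,255).astype('uint8'),None,fx=5,fy=5,interpolation=cv2.INTER_CUBIC))
plan([(504,286.5,45)],-.045)
E
```

```text
clock 6.7 pos [504.3 287.   46.2] yaw -0.044 open 49.0 F [-2.2  0.2  9.6]
(504, 286.5, 45) -> [-0.3  0.6  1.2]
twist 0.001
```

View pics/s5.png

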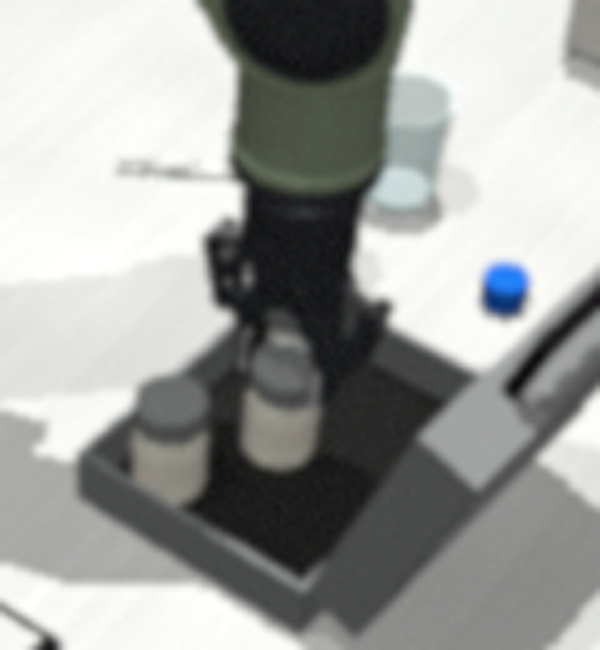

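Call:
apply_moves(
  jaw=[0.6,0.6,0.6,0.6,0.6,0.6,0.6,0.6,0.6,0.6],
  delta_pos=[
    [0,0,-10],
    [0,0,-30],
    [0,0,-60],
    [0,0,-100],
    [0,0,-140],
    [0,0,-155],
    [0,0,-155],
    [0,0,-155],
    [0,0,-155],
    [0,0,-155],
  ],
  twist=[0,0,0,0,0,0,0,0,0,0],
)

```text
clock: 7.95
ee_pos: [504.0, 286.6, 199.9]
orientation: [1.0, -0.022, -0.0, 0.0]
contact_force: [-0.5, -0.1, -1.8]
opening: 48.6
```

```bash
python3 - <<'E'
from h import *
im=snap('scene','x.png')[30:210,250:370]; cv2.imwrite('pics/s6.png',cv2.resize(np.clip(im[:,:,::-1]*1.6,0,255).astype('uint8'),None,fx=4.5,fy=4.5,interpolation=cv2.INTER_CUBIC)[:600])
plan([(504,286.5,45)],-.045)
p=env.get_state()['ee_pos']
for dz in(-60,-41,-13,0,15,37): print(dz,(px('scene',[p+[0,0,dz]])[0]-[250,30])*4.5)
E
```

```text
clock 8.0 pos [504.1 286.6 200.1] yaw -0.0441 open 48.9 F [-0.2  0.6 -3. ]
(504, 286.5, 45) -> [  0.    0.  155.1]
twist 0.001
-60 [258.12914005 494.04015195]
-41 [260.00333676 473.76707933]
-13 [262.84271285 443.05371963]
0 [264.19347388 428.44261917]
15 [265.7785068  411.29741376]
37 [268.15608461 385.57929815]
```

View pics/s6.png

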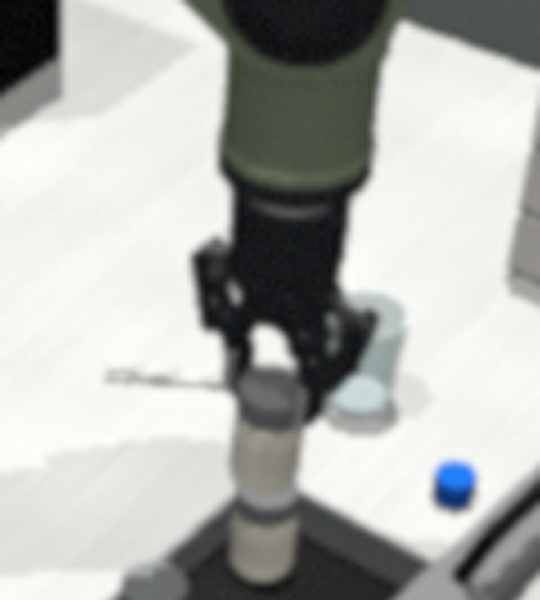

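```bash
python3 - <<'E'
import cv2,numpy as np
b=cv2.imread('pics/raw_scene0.png')[220:360,115:270]; cv2.imwrite('pics/s0shelf.png',cv2.resize(np.clip(b*1.2,0,255).astype('uint8'),None,fx=5,fy=5,interpolation=cv2.INTER_CUBIC)[:600])
E
```

View pics/s0shelf.png

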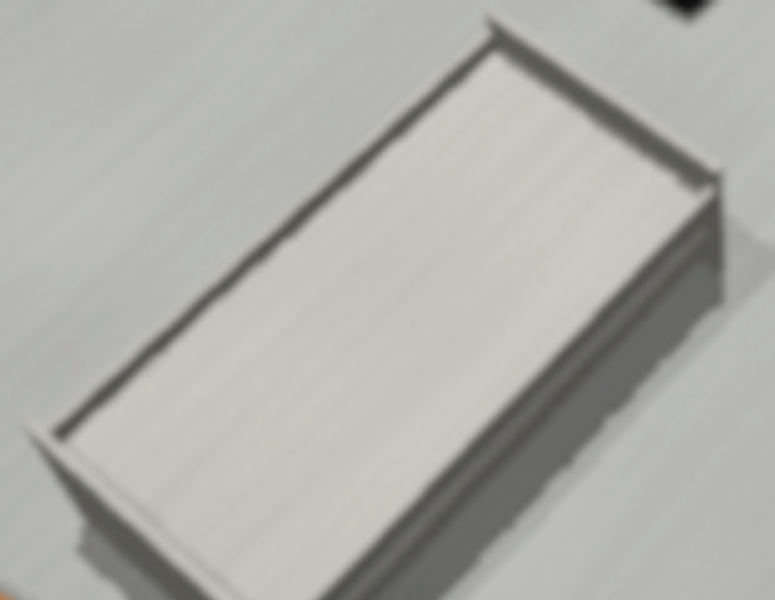

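```bash
python3 - <<'E'
from h import *
S=lambda x,y:((x+.5)/5+115-.5,(y+.5)/5+220-.5)
for p in((488,15),(720,175),(30,427)): print(onz('scene',S(*p),110).round(1))
for p in((497,52),(695,188),(65,440)): print('z80',onz('scene',S(*p),80).round(1))
c=np.array([543.5,-297.5,0]); yw=-.033
x=np.array([np.cos(yw),np.sin(yw),0]);y=np.array([-np.sin(yw),np.cos(yw),0])
print([ (c+a*85*x+b*165*y).round(1) for a,b in((-1,1),(1,1),(-1,-1))])
plan([c+k*59*y+[0,0,122] for k in(-1,0,1)]+[c+[0,0,200]],-.035)
E
```

```text
[ 466.3 -135.2  110. ]
[ 636.9 -140.6  110. ]
[ 457.4 -458.7  110. ]
z80 [ 470.5 -137.    80. ]
z80 [ 618.7 -140.6   80. ]
z80 [ 458.8 -448.1   80. ]
[array([ 464. , -129.8,    0. ]), array([ 633.9, -135.4,    0. ]), array([ 453.1, -459.6,    0. ])]
clock 8.0 pos [504.1 286.6 200.1] yaw -0.0441 open 48.9 F [-0.2  0.6 -3. ]
[ 541.55335336 -356.46787742  122.        ] -> [ 65.8 640.7  78.4]
[ 543.5 -297.5  122. ] -> [ 65.2 581.8  78.4]
[ 545.44664664 -238.53212258  122.        ] -> [ 64.5 522.8  78.3]
[ 543.5 -297.5  200. ] -> [6.510e+01 5.818e+02 4.000e-01]
twist -0.009
```

Call:
apply_moves(
  jaw=[0.6,0.6,0.6,0.6,0.6,0.6,0.6,0.6,0.6,0.6],
  delta_pos=[
    [0,20,-5],
    [0,60,-10],
    [0,115,-10],
    [0,170,-10],
    [5,225,-10],
    [10,280,-10],
    [20,335,-10],
    [30,390,-10],
    [40,445,-10],
    [50,500,-10],
  ],
  twist=[0,0,0,0,0,0,0,0,0,0],
)

```text
clock: 9.25
ee_pos: [531.5, -217.5, 210.9]
orientation: [1.0, -0.022, 0.0, 0.0]
contact_force: [1.0, 1.9, -1.4]
opening: 48.8
```

```bash
python3 - <<'E'
from h import *
plan([(543.2,-358.5,200),(543.2,-358.5,122.5)],-.031)
E
```

```text
clock 9.25 pos [ 531.5 -217.5  210.9] yaw -0.0446 open 48.8 F [ 1.   1.9 -1.4]
(543.2, -358.5, 200) -> [ 18.  140.3  10.9]
(543.2, -358.5, 122.5) -> [ 17.9 140.3  88.4]
twist -0.014
```

Call:
apply_moves(
  jaw=[0.6,0.6,0.6,0.6,0.6,0.6,0.6,0.6,0.6,0.6],
  delta_pos=[
    [6,45,0],
    [12,90,0],
    [17,125,0],
    [18,142,10],
    [18,142,35],
    [18,142,55],
    [18,142,70],
    [18,142,75],
    [18,142,75],
    [18,142,75],
  ],
  twist=[-0.013,-0.013,-0.013,-0.013,-0.013,-0.013,-0.013,-0.013,-0.013,-0.013],
)

```text
clock: 10.5
ee_pos: [544.2, -357.8, 136.3]
orientation: [1.0, -0.015, 0.0, 0.0]
contact_force: [-0.1, -0.1, -1.2]
opening: 48.4
```

```bash
python3 - <<'E'
from h import *
im=snap('scene','x.png')[200:360,90:270]; cv2.imwrite('pics/s7.png',cv2.resize(np.clip(im[:,:,::-1]*1.3,0,255).astype('uint8'),None,fx=3.7,fy=3.7,interpolation=cv2.INTER_CUBIC))
im=snap('top','x.png')[175:265,320:450]; cv2.imwrite('pics/t7.png',cv2.resize(np.clip(im[:,:,::-1]*1.6,0,255).astype('uint8'),None,fx=6,fy=6,interpolation=cv2.INTER_CUBIC))
plan([(543.2,-358.5,122.5)],-.031)
E
```

```text
clock 10.6 pos [ 544.1 -357.7  136.2] yaw -0.0309 open 48.5 F [ 0.3  0.3 -1. ]
(543.2, -358.5, 122.5) -> [-0.9  0.8 13.7]
twist 0.0
```

View pics/s7.png

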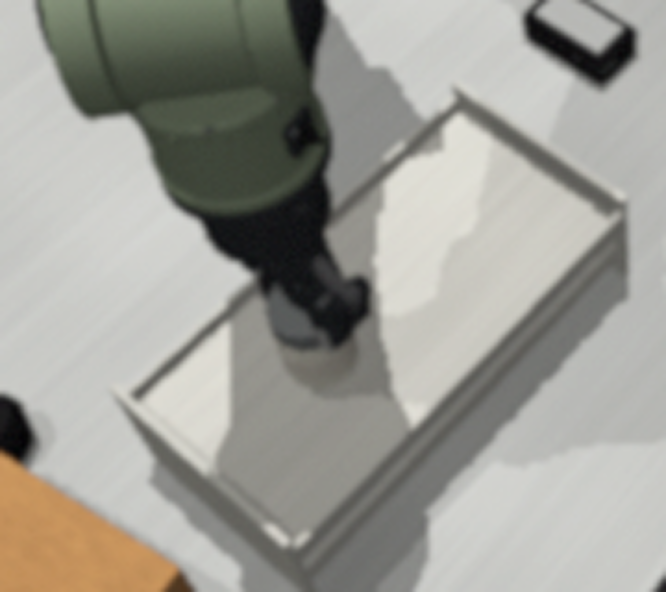

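View pics/t7.png

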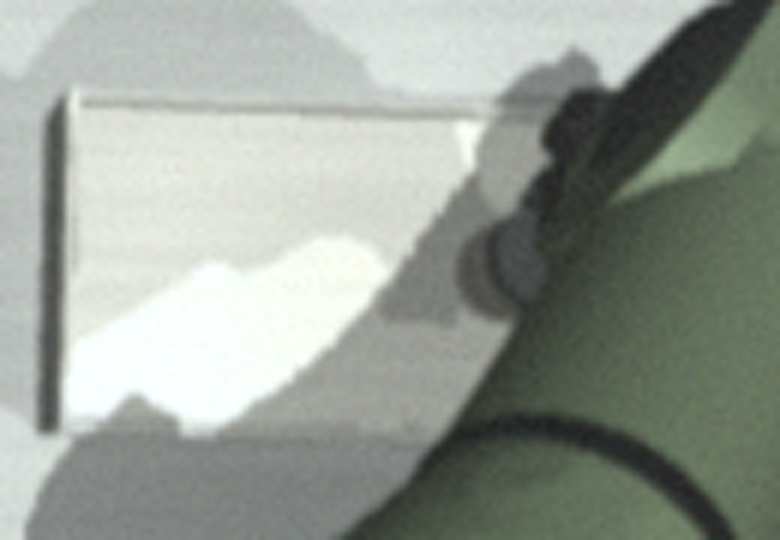

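Call:
apply_moves(
  jaw=[0.6,0.6,0.6,0.6,0.6,0.3,0,0,0,0],
  delta_pos=[
    [-1,1,5],
    [-1,1,9],
    [-1,1,12],
    [-1,1,13.5],
    [-1,1,13.5],
    [-1,1,13.5],
    [-1,1,13.5],
    [-1,1,13.5],
    [-1,1,13.5],
    [-1,1,13.5],
  ],
  twist=[0,0,0,0,0,0,0,0,0,0],
)

```text
clock: 11.85
ee_pos: [542.9, -358.6, 122.1]
orientation: [1.0, -0.016, 0.0, 0.0]
contact_force: [-0.7, -1.0, 0.6]
opening: 85.6
```

Call:
apply_moves(
  jaw=[0,0,0,0,0,0,0,0,0,0],
  delta_pos=[
    [0,0,-15],
    [0,0,-40],
    [0,0,-70],
    [0,-40,-80],
    [0,-95,-80],
    [0,-150,-80],
    [0,-205,-80],
    [0,-260,-80],
    [0,-315,-80],
    [0,-370,-80],
  ],
  twist=[0,0,0,0,0,0,0,0,0,0],
)

```text
clock: 13.1
ee_pos: [554.5, 13.0, 203.3]
orientation: [1.0, -0.016, 0.001, -0.0]
contact_force: [0.5, -0.2, -0.1]
opening: 85.3
```

```bash
python3 - <<'E'
from h import *
im=snap('scene','x.png')[200:360,90:270]; cv2.imwrite('pics/s8.png',cv2.resize(np.clip(im[:,:,::-1]*1.3,0,255).astype('uint8'),None,fx=3.7,fy=3.7,interpolation=cv2.INTER_CUBIC))
im=snap('top','t8r.png')[175:265,320:450]; cv2.imwrite('pics/t8.png',cv2.resize(np.clip(im[:,:,::-1]*1.6,0,255).astype('uint8'),None,fx=6,fy=6,interpolation=cv2.INTER_CUBIC))
plan([(465,211.3,210),(465,211.3,45)],-.045)
E
```

```text
clock 13.2 pos [554.6  17.7 202.8] yaw -0.0235 open 85.5 F [ 0.4 -0.9 -0.5]
(465, 211.3, 210) -> [ -94.1 -191.5   -6.8]
(465, 211.3, 45) -> [ -94.2 -191.1  158.2]
twist 0.021
```

View pics/s8.png

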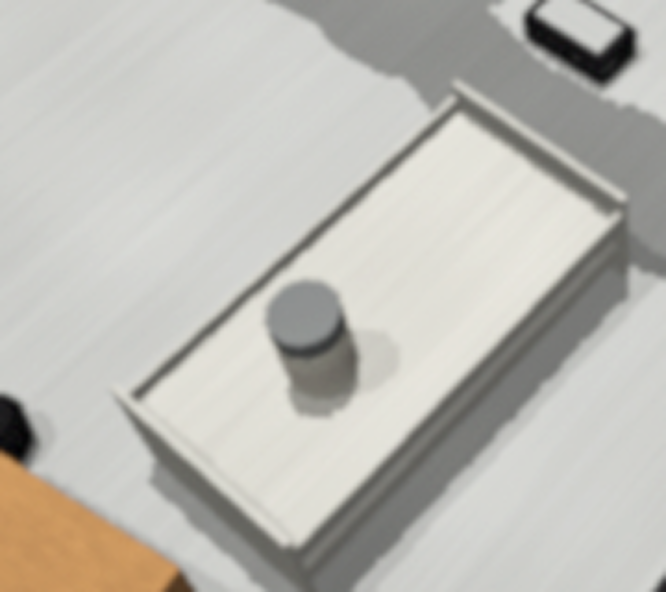

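View pics/t8r.png

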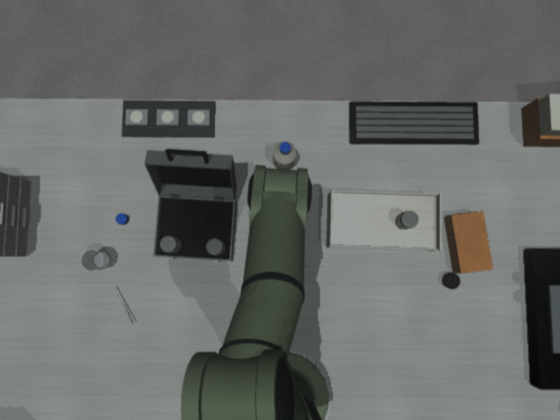

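```bash
cat >> h.py <<'E'
def caps(n,im,box,z,lo=70,hi=135):
    x0,y0,x1,y1=box; c=cv2.resize(im[y0:y1,x0:x1],None,fx=6,fy=6,interpolation=cv2.INTER_CUBIC)
    return c
E
python3 - <<'E'
from h import *
a=cv2.imread('pics/raw_t8r.png'); b=cv2.imread('pics/raw_x.png')
c=cv2.resize(a[195:250,375:445],None,fx=10,fy=10,interpolation=cv2.INTER_CUBIC); cv2.imwrite('pics/t9.png',np.clip(c*1.5,0,255).astype('uint8'))
# scene cap center from s8 crop
S=lambda x,y:((x+.5)/3.7+90-.5,(y+.5)/3.7+200-.5)
print(onz('scene',S(306,317),158).round(1))
E
```

```text
[ 545.4 -357.5  158. ]
```

View pics/t9.png

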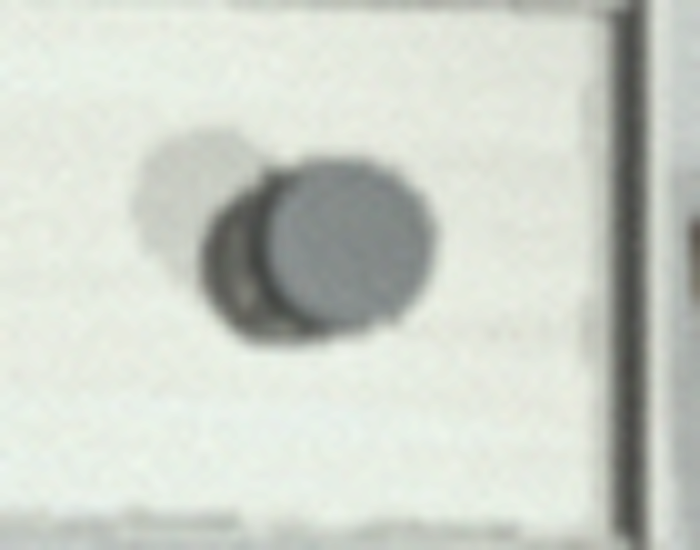

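Call:
apply_moves(
  jaw=[0,0,0,0,0,0,0,0,0,0],
  delta_pos=[
    [-40,-10,0],
    [-75,-50,0],
    [-90,-95,0],
    [-94,-140,0],
    [-94,-175,0],
    [-94,-190,10],
    [-94,-190,20],
    [-94,-190,30],
    [-94,-190,40],
    [-94,-190,40],
  ],
  twist=[0,0,0,0.014,0.014,0.014,0.014,0.014,0.014,0.014],
)

```text
clock: 14.45
ee_pos: [466.0, 203.2, 161.4]
orientation: [1.0, -0.023, -0.001, 0.0]
contact_force: [0.1, -0.5, 0.1]
opening: 85.6
```

```bash
python3 - <<'E'
from h import *
snap('scene','s10.png',(225,80,395,230),4)
snap('top','t10.png',(140,140,300,270),5)
plan([(465,211.3,45)],-.045)
E
```

```text
clock 14.55 pos [466.4 203.7 162.2] yaw -0.0457 open 85.4 F [0.2 0.1 0.9]
(465, 211.3, 45) -> [ -1.8  -7.5 117.2]
twist -0.001
```

View pics/s10.png

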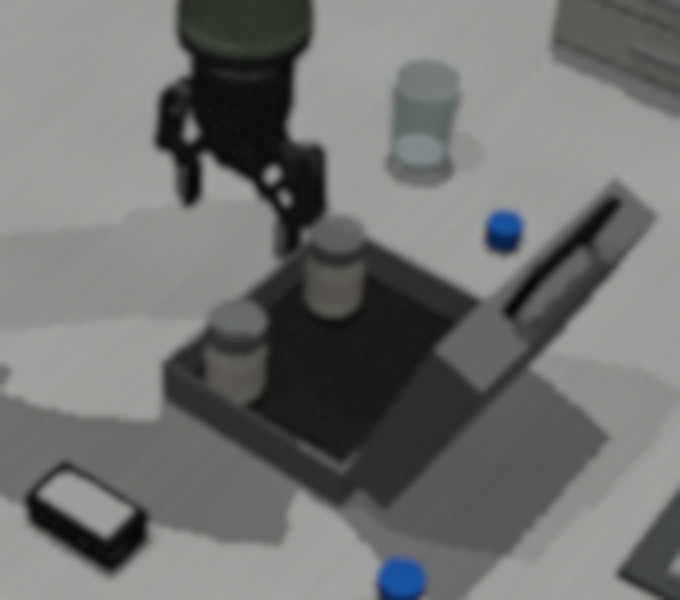

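View pics/t10.png

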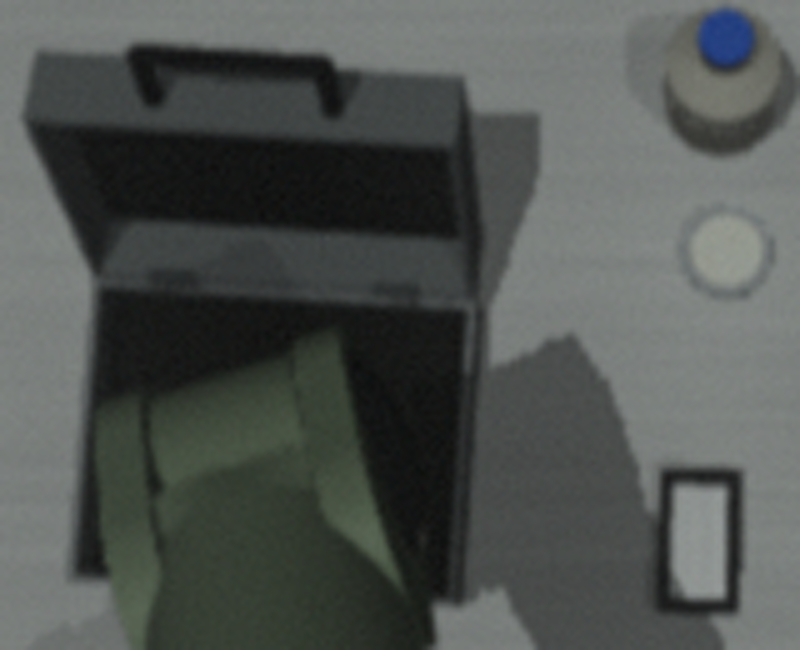

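Call:
apply_moves(
  jaw=[0,0,0,0,0,0,0,0.2,0.4,0.6],
  delta_pos=[
    [-1,-7,30],
    [-1,-7,60],
    [-1,-7,85],
    [-1,-7,105],
    [-1,-7,113],
    [-1,-7,116],
    [-1,-7,116],
    [-1,-7,116],
    [-1,-7,116],
    [-1,-7,116],
  ],
  twist=[0,0,0,0,0,0,0,0,0,0],
)

```text
clock: 15.8
ee_pos: [465.6, 211.3, 46.6]
orientation: [1.0, -0.022, 0.0, -0.0]
contact_force: [-2.0, -0.4, 10.7]
opening: 48.9
```

Call:
apply_moves(
  jaw=[0.6,0.6,0.6,0.6,0.6,0.6,0.6,0.6,0.6,0.6],
  delta_pos=[
    [0,0,0],
    [0,0,0],
    [0,0,0],
    [0,0,0],
    [0,0,-10],
    [0,0,-30],
    [0,0,-60],
    [0,0,-100],
    [0,0,-140],
    [0,0,-160],
  ],
  twist=[0,0,0,0,0,0,0,0,0,0],
)

```text
clock: 17.05
ee_pos: [466.0, 211.2, 208.6]
orientation: [1.0, -0.023, 0.001, -0.001]
contact_force: [-0.1, -0.2, -1.9]
opening: 48.8
```

```bash
python3 - <<'E'
from h import *
snap('scene','s11.png',(225,30,395,180),4)
plan([(545,-299.5,200),(545,-299.5,122.5)],-.031)
E
```

```text
clock 17.1 pos [466.7 211.5 210.1] yaw -0.0454 open 48.7 F [2.6 0.4 0.7]
(545, -299.5, 200) -> [101.4 506.9   9.1]
(545, -299.5, 122.5) -> [101.2 507.1  86.6]
twist -0.014
```

View pics/s11.png

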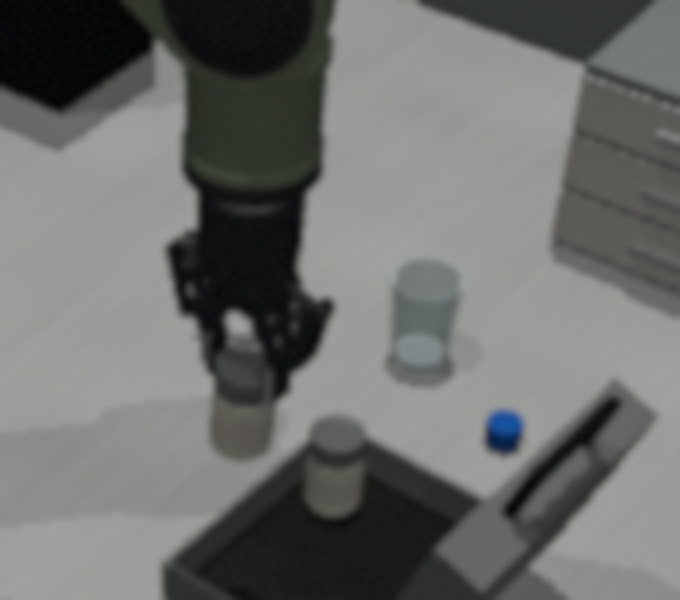

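Call:
apply_moves(
  jaw=[0.6,0.6,0.6,0.6,0.6,0.6,0.6,0.6,0.6,0.6],
  delta_pos=[
    [0,20,-5],
    [0,65,-5],
    [0,120,-5],
    [5,175,-5],
    [20,230,-5],
    [40,285,-5],
    [60,340,-5],
    [80,395,-5],
    [95,450,-5],
    [101,490,-5],
  ],
  twist=[0,0,0,0,0,0,0,0,-0.01,-0.014],
)

```text
clock: 18.35
ee_pos: [543.3, -286.2, 210.3]
orientation: [1.0, -0.016, -0.001, 0.0]
contact_force: [0.3, 0.3, -2.1]
opening: 49.1
```

Call:
apply_moves(
  jaw=[0.6,0.6,0.6,0.6,0.6,0.6,0.6,0.6,0.6,0.6],
  delta_pos=[
    [0,17,0],
    [0,17,0],
    [0,17,20],
    [0,17,45],
    [0,17,60],
    [0,17,70],
    [0,17,75],
    [0,17,75],
    [0,17,75],
    [0,17,75],
  ],
  twist=[0,0,0,0,0,0,0,0,0,0],
)

```text
clock: 19.6
ee_pos: [544.1, -300.1, 136.5]
orientation: [1.0, -0.016, 0.0, 0.0]
contact_force: [0.2, 0.7, -1.9]
opening: 48.8
```

```bash
python3 - <<'E'
from h import *
snap('scene','s12.png',(90,200,270,360),3.7)
plan([(544.5,-299.5,122.5)],-.031)
E
```

```text
clock 19.65 pos [ 544.1 -300.   136.5] yaw -0.031 open 48.5 F [ 0.2  0.6 -1.9]
(544.5, -299.5, 122.5) -> [ 0.4 -0.5 14. ]
twist -0.0
```

View pics/s12.png

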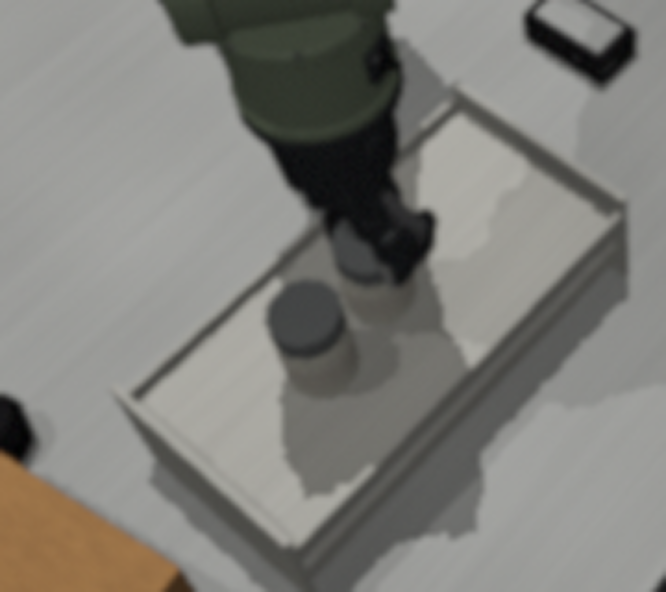

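Call:
apply_moves(
  jaw=[0.6,0.6,0.6,0.6,0.6,0.3,0,0,0,0],
  delta_pos=[
    [0,0,5],
    [0,0,9],
    [0,0,12],
    [0,0,13.5],
    [0,0,13.5],
    [0,0,13.5],
    [0,0,13.5],
    [0,0,13.5],
    [0,0,13.5],
    [0,0,13.5],
  ],
  twist=[0,0,0,0,0,0,0,0,0,0],
)

```text
clock: 20.9
ee_pos: [543.9, -300.0, 122.6]
orientation: [1.0, -0.016, 0.0, 0.0]
contact_force: [0.7, 0.0, 0.8]
opening: 85.1
```

Call:
apply_moves(
  jaw=[0,0,0,0,0,0,0,0,0,0],
  delta_pos=[
    [0,0,-15],
    [0,0,-40],
    [-10,0,-70],
    [-30,-40,-80],
    [-50,-95,-80],
    [-70,-150,-80],
    [-80,-205,-80],
    [-80,-260,-80],
    [-80,-315,-80],
    [-80,-370,-80],
  ],
  twist=[0,0,0,0,0,0,0,0,0,0],
)

```text
clock: 22.15
ee_pos: [475.6, 74.1, 203.8]
orientation: [1.0, -0.016, 0.001, -0.0]
contact_force: [0.7, -0.2, 1.0]
opening: 85.5
```

```bash
python3 - <<'E'
from h import *
snap('scene','s13.png',(90,200,270,360),3.7)
snap('top','t13.png')
plan([(471,350.3,160)],-.045)
E
```

```text
clock 22.25 pos [475.5  78.  203.3] yaw -0.0241 open 85.5 F [ 0.2 -2.2 -0.9]
(471, 350.3, 160) -> [ -11.1 -272.    43.8]
twist 0.021
```

View pics/s13.png

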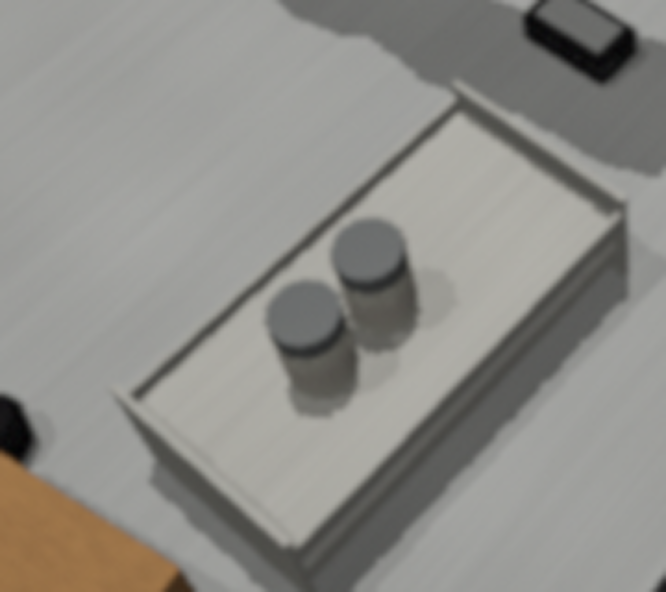

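View pics/t13.png

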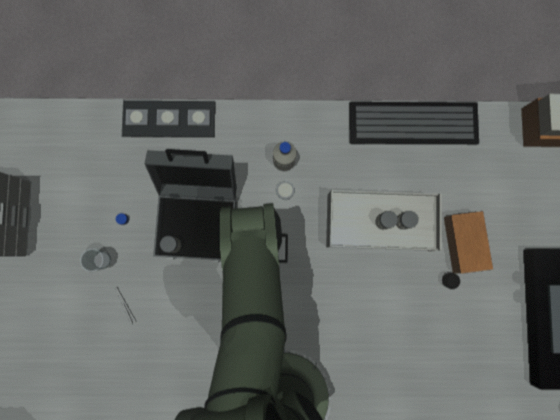

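Call:
apply_moves(
  jaw=[0,0,0,0,0,0,0,0,0,0],
  delta_pos=[
    [0,-50,0],
    [-2,-105,0],
    [-5,-160,0],
    [-8,-215,0],
    [-11,-260,0],
    [-12,-279,10],
    [-12,-279,20],
    [-12,-279,30],
    [-12,-279,40],
    [-12,-279,40],
  ],
  twist=[0,0,0,0.014,0.014,0.014,0.014,0.014,0.014,0.014],
)

```text
clock: 23.5
ee_pos: [472.1, 350.7, 162.0]
orientation: [1.0, -0.023, -0.0, 0.0]
contact_force: [-0.1, 0.0, -0.2]
opening: 85.5
```

```bash
python3 - <<'E'
from h import *
snap('scene','s14.png',(225,80,395,230),4)
plan([(471,350.3,46)],-.045)
E
```

```text
clock 23.55 pos [472.3 351.  162.5] yaw -0.0459 open 85.3 F [-0.7  0.2 -0.6]
(471, 350.3, 46) -> [ -1.2   0.7 116.5]
twist -0.001
```

View pics/s14.png

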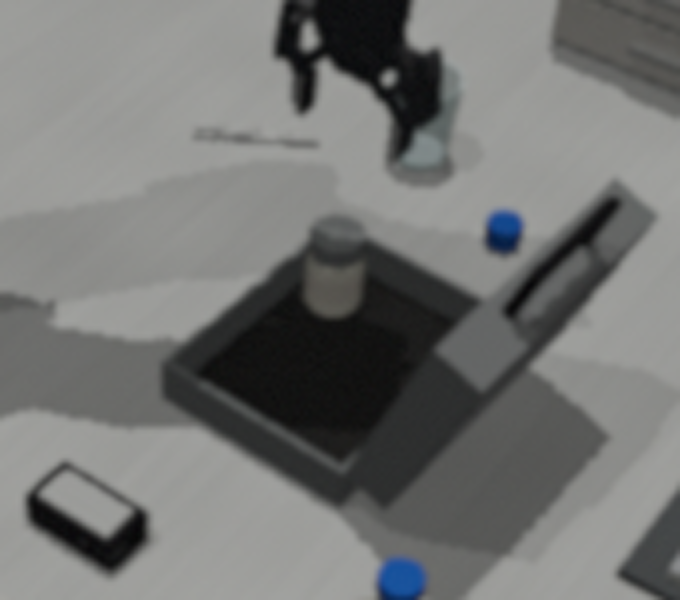

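Call:
apply_moves(
  jaw=[0,0,0,0,0,0,0,0.2,0.4,0.6],
  delta_pos=[
    [-1,1,30],
    [-1,1,60],
    [-1,1,85],
    [-1,1,105],
    [-1,1,113],
    [-1,1,116],
    [-1,1,116],
    [-1,1,116],
    [-1,1,116],
    [-1,1,116],
  ],
  twist=[0,0,0,0,0,0,0,0,0,0],
)

```text
clock: 24.8
ee_pos: [471.1, 351.0, 47.2]
orientation: [1.0, -0.022, 0.0, -0.0]
contact_force: [-2.7, -0.2, 8.2]
opening: 48.4
```

Call:
apply_moves(
  jaw=[0.6,0.6,0.6,0.6,0.6,0.6,0.6,0.6,0.6,0.6],
  delta_pos=[
    [0,0,0],
    [0,0,0],
    [0,0,0],
    [0,0,0],
    [0,0,-10],
    [0,0,-30],
    [0,0,-60],
    [0,0,-100],
    [0,0,-140],
    [0,0,-160],
  ],
  twist=[0,0,0,0,0,0,0,0,0,0],
)

```text
clock: 26.05
ee_pos: [471.5, 350.8, 209.3]
orientation: [1.0, -0.023, 0.001, -0.001]
contact_force: [0.6, 0.6, -2.5]
opening: 48.7
```

```bash
python3 - <<'E'
from h import *
plan([(546.5,-240.8,200),(546.5,-240.8,122.5)],-.031)
im=snap('top','t14.png')
c=cv2.resize(im[195:250,360:445],None,fx=8,fy=8,interpolation=cv2.INTER_CUBIC); cv2.imwrite('pics/t14z.png',np.clip(c[:,:,::-1]*1.5,0,255).astype('uint8'))
E
```

```text
clock 26.05 pos [471.5 350.8 209.3] yaw -0.0453 open 48.7 F [ 0.6  0.6 -2.5]
(546.5, -240.8, 200) -> [101.7 587.6   8.4]
(546.5, -240.8, 122.5) -> [101.5 587.8  85.9]
twist -0.014
```

View pics/t14z.png

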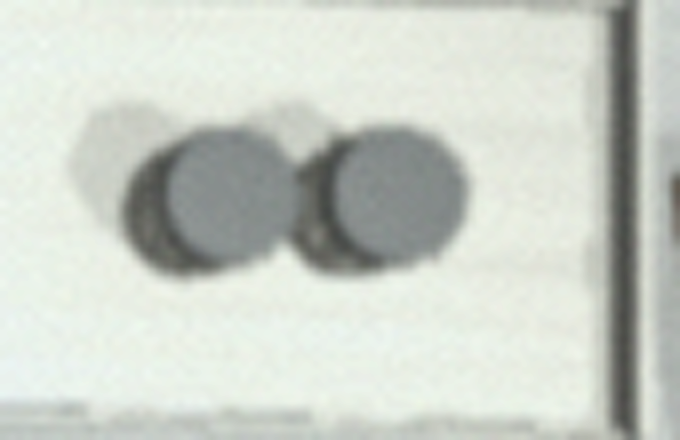

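```bash
python3 - <<'E'
from h import *
S=lambda x,y:((x+.5)/3.7+90-.5,(y+.5)/3.7+200-.5)
T=lambda x,y:((x+.5)/8+360-.5,(y+.5)/8+195-.5)
for p in((306,317),(369,253)): print('scene',onz('scene',S(*p),158).round(1))
for p in((400,195),(232,197)): print('top',onz('top',T(*p),158).round(1))
plan([(546,-242,200)],-.031)
E
```

```text
scene [ 545.4 -357.5  158. ]
scene [ 544.4 -298.2  158. ]
top [ 541.1 -357.8  158. ]
top [ 540.1 -297.3  158. ]
clock 26.1 pos [472.1 351.2 210.9] yaw -0.0454 open 48.5 F [ 0.7 -0.2  1.2]
(546, -242, 200) -> [100.7 589.3   9.3]
twist -0.014
```

Call:
apply_moves(
  jaw=[0.6,0.6,0.6,0.6,0.6,0.6,0.6,0.6,0.6,0.6],
  delta_pos=[
    [0,20,-5],
    [0,70,-5],
    [0,130,-5],
    [5,190,-5],
    [20,250,-5],
    [40,310,-5],
    [60,370,-5],
    [80,430,-5],
    [95,490,-5],
    [101,550,-5],
  ],
  twist=[0,0,0,0,0,0,0,0,-0.01,-0.014],
)

```text
clock: 27.35
ee_pos: [546.4, -205.8, 210.9]
orientation: [1.0, -0.016, -0.001, -0.0]
contact_force: [0.8, 0.7, -2.6]
opening: 48.4
```

```bash
python3 - <<'E'
from h import *
plan([(545.5,-242,200)],-.031)
E
```

```text
clock 27.35 pos [ 546.4 -205.8  210.9] yaw -0.031 open 48.4 F [ 0.8  0.7 -2.6]
(545.5, -242, 200) -> [ 0.2 36.2 10.9]
twist -0.0
```

Call:
apply_moves(
  jaw=[0.6,0.6,0.6,0.6,0.6,0.6,0.6,0.6,0.6,0.6],
  delta_pos=[
    [-1.5,25,0],
    [-1.5,39,0],
    [-1.5,39,20],
    [-1.5,39,45],
    [-1.5,39,60],
    [-1.5,39,70],
    [-1.5,39,75],
    [-1.5,39,75],
    [-1.5,39,75],
    [-1.5,39,75],
  ],
  twist=[0,0,0,0,0,0,0,0,0,0],
)

```text
clock: 28.6
ee_pos: [544.6, -242.4, 137.0]
orientation: [1.0, -0.016, 0.0, 0.0]
contact_force: [-0.0, 0.7, -2.0]
opening: 48.1
```

```bash
python3 - <<'E'
from h import *
snap('scene','s15.png',(90,200,270,360),3.7)
plan([(544,-242,123)],-.031)
E
```

```text
clock 28.65 pos [ 544.6 -242.3  136.9] yaw -0.031 open 49.0 F [ 0.2  0.5 -1.5]
(544, -242, 123) -> [-0.6 -0.3 13.9]
twist -0.0
```

View pics/s15.png

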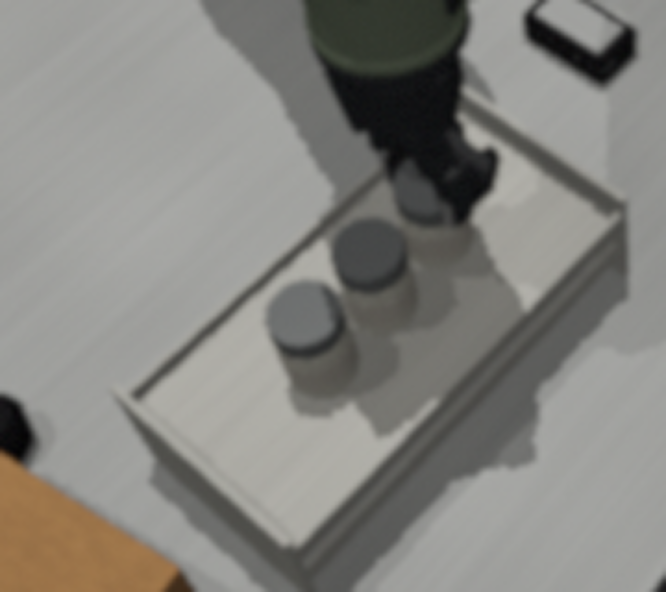

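Call:
apply_moves(
  jaw=[0.6,0.6,0.6,0.6,0.6,0.3,0,0,0,0],
  delta_pos=[
    [0,0,5],
    [0,0,9],
    [0,0,12],
    [0,0,14],
    [0,0,14],
    [0,0,14],
    [0,0,14],
    [0,0,14],
    [0,0,14],
    [0,0,14],
  ],
  twist=[0,0,0,0,0,0,0,0,0,0],
)

```text
clock: 29.9
ee_pos: [544.5, -242.3, 122.6]
orientation: [1.0, -0.016, 0.0, 0.0]
contact_force: [-0.3, -0.1, 1.4]
opening: 85.6
```

Call:
apply_moves(
  jaw=[0,0,0,0,0,0,0,0,0,0],
  delta_pos=[
    [0,0,-15],
    [0,0,-40],
    [-10,0,-70],
    [-30,-40,-80],
    [-50,-80,-80],
    [-70,-120,-80],
    [-80,-140,-80],
    [-80,-140,-80],
    [-80,-140,-80],
    [-80,-140,-80],
  ],
  twist=[0,0,0,0,0,0,0,0,0,0],
)

```text
clock: 31.15
ee_pos: [469.1, -100.7, 202.8]
orientation: [1.0, -0.016, 0.0, 0.0]
contact_force: [1.4, -1.1, -0.3]
opening: 85.4
```

```bash
python3 - <<'E'
from h import *
im=snap('scene','s16.png',(90,150,290,360),2.85)
im=snap('top','t16.png')
c=cv2.resize(im[180:280,260:450],None,fx=4.2,fy=4.2,interpolation=cv2.INTER_CUBIC); cv2.imwrite('pics/t16z.png',np.clip(c[:,:,::-1]*1.5,0,255).astype('uint8'))
plan([(462,16.5,150)],-np.pi/2-.025); print(env.get_state()['qpos'].round(2))
E
```

```text
clock 31.25 pos [ 468.9 -100.5  202.6] yaw -0.0321 open 85.4 F [-0.3 -0.2 -0.4]
(462, 16.5, 150) -> [ -10.7 -116.8   52.6]
twist 1.564
[-0.3   0.34  0.5   2.01 -0.21  0.85  0.28]
```

View pics/s16.png

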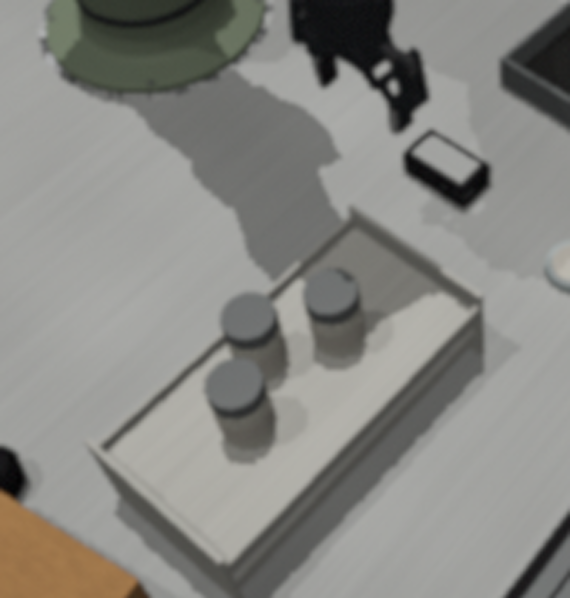

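View pics/t16z.png

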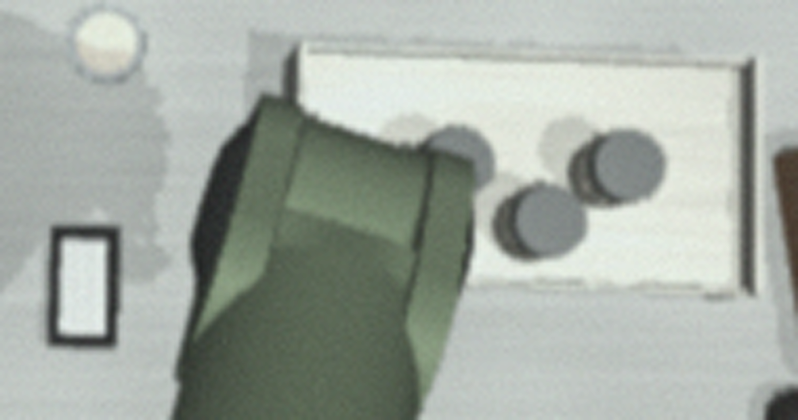

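```bash
python3 - <<'E'
from h import *
S=lambda x,y:((x+.5)/2.85+90-.5,(y+.5)/2.85+150-.5)
T=lambda x,y:((x+.5)/4.2+260-.5,(y+.5)/4.2+180-.5)
for p in((236,387),(250,320),(332,297)): print('scene',onz('scene',S(*p),158).round(1))
for p in((628,166),(548,221)): print('top',onz('top',T(*p),158).round(1))
plan([(504,-306,200)],-.031)
E
```

```text
scene [ 545.9 -357.6  158. ]
scene [ 508.4 -303.5  158. ]
scene [ 549.5 -242.6  158. ]
top [ 540.5 -356.5  158. ]
top [ 502.6 -300.9  158. ]
clock 31.25 pos [ 468.9 -100.5  202.6] yaw -0.0321 open 85.4 F [-0.3 -0.2 -0.4]
(504, -306, 200) -> [ 41.7 204.2   2.6]
twist -0.001
```

Call:
apply_moves(
  jaw=[0,0,0,0,0,0,0,0,0,0],
  delta_pos=[
    [10,50,0],
    [20,100,0],
    [32,150,0],
    [42,185,0],
    [43,200,0],
    [43,200,10],
    [43,200,30],
    [43,200,40],
    [43,200,40],
    [43,200,40],
  ],
  twist=[0,0,0,0,0,0,0,0,0,0],
)

```text
clock: 32.5
ee_pos: [505.9, -300.9, 163.1]
orientation: [1.0, -0.015, 0.0, 0.0]
contact_force: [-0.1, 0.2, 0.3]
opening: 85.6
```

```bash
python3 - <<'E'
from h import *
im=snap('scene','s17.png',(90,150,290,360),2.85)
plan([(505.5,-302.2,122)],-.031)
E
```

```text
clock 32.55 pos [ 505.9 -301.   163.2] yaw -0.0307 open 85.4 F [ 0.4  0.9 -0.2]
(505.5, -302.2, 122) -> [-0.4  1.2 41.2]
twist 0.0
```

View pics/s17.png

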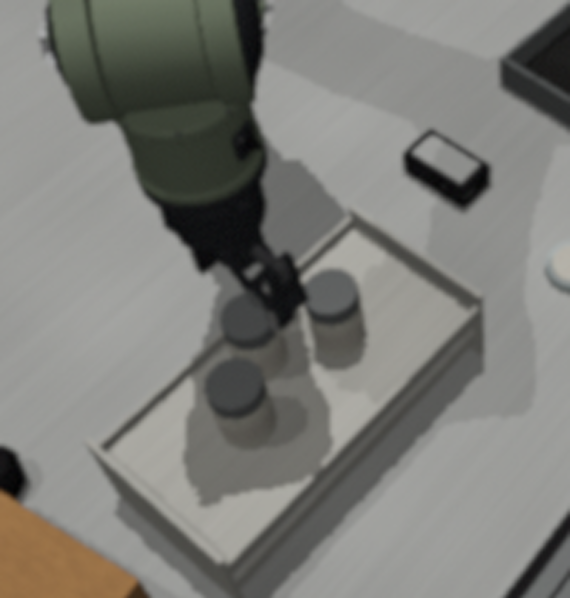

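Call:
apply_moves(
  jaw=[0,0,0,0,0,0,0.2,0.4,0.6,0.6],
  delta_pos=[
    [0,1,15],
    [0,1,28],
    [0,1,37],
    [0,1,41],
    [0,1,41],
    [0,1,41],
    [0,1,41],
    [0,1,41],
    [0,1,41],
    [0,1,41],
  ],
  twist=[0,0,0,0,0,0,0,0,0,0],
)

```text
clock: 33.8
ee_pos: [505.6, -302.3, 122.0]
orientation: [1.0, -0.016, 0.0, 0.0]
contact_force: [-2.9, 0.7, 7.0]
opening: 48.7
```

```bash
python3 - <<'E'
from h import *
im=snap('scene','s18.png',(90,150,290,360),2.85)
plan([(543.5,-299.5,122)],-.031)
E
```

```text
clock 33.85 pos [ 505.6 -302.3  122.1] yaw -0.0312 open 49.0 F [-2.1 -0.6  7. ]
(543.5, -299.5, 122) -> [37.8 -4.   0.1]
twist -0.0
```

View pics/s18.png

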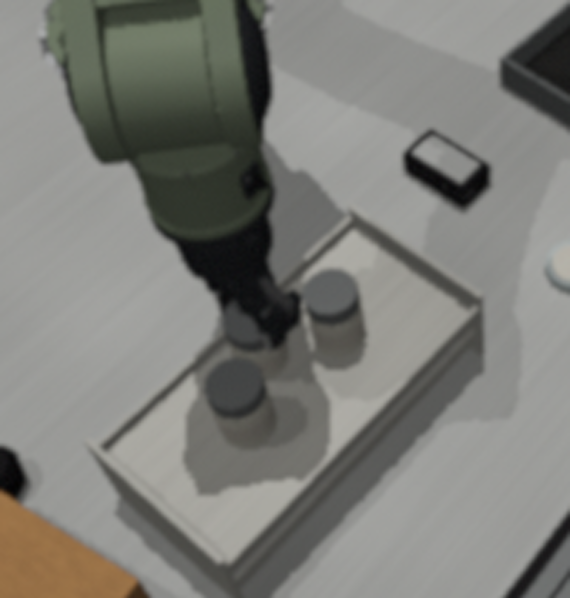

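Call:
apply_moves(
  jaw=[0.6,0.6,0.6,0.6,0.6,0.6,0.6,0.6,0.6,0.6],
  delta_pos=[
    [0,0,-8],
    [0,-3,-12],
    [10,-3.5,-12],
    [24,-3.5,-12],
    [34,-3.5,-12],
    [38,-3.5,-12],
    [38,-3.5,-12],
    [38,-3.5,-6],
    [38,-3.5,-1],
    [38,-3.5,-0.5],
  ],
  twist=[0,0,0,0,0,0,0,0,0,0],
)

```text
clock: 35.1
ee_pos: [543.3, -300.1, 122.1]
orientation: [1.0, -0.016, -0.0, 0.0]
contact_force: [-3.1, 0.9, 6.5]
opening: 48.5
```

Call:
apply_moves(
  jaw=[0.6,0.6,0.3,0,0,0,0,0,0,0],
  delta_pos=[
    [0,0,0],
    [0,0,0],
    [0,0,0],
    [0,0,0],
    [0,0,0],
    [0,0,0],
    [0,0,-15],
    [0,0,-40],
    [0,0,-70],
    [0,0,-80],
  ],
  twist=[0,0,0,0,0,0,0,0,0,0],
)

```text
clock: 36.35
ee_pos: [544.3, -300.3, 204.6]
orientation: [1.0, -0.016, 0.001, 0.001]
contact_force: [0.1, 0.1, -0.7]
opening: 85.2
```

Call:
apply_moves(
  jaw=[0,0,0,0,0,0,0,0,0,0],
  delta_pos=[
    [0,-40,0],
    [-20,-90,0],
    [-40,-140,0],
    [-60,-195,0],
    [-80,-240,0],
    [-80,-240,0],
    [-80,-240,0],
    [-80,-240,0],
    [-80,-240,0],
    [-80,-240,0],
  ],
  twist=[0.1,0.25,0.4,0.55,0.7,0.85,1.0,1.15,1.3,1.45],
)

```text
clock: 37.6
ee_pos: [471.1, -57.3, 202.2]
orientation: [0.736, -0.676, -0.0, -0.0]
contact_force: [-0.1, 0.5, -0.3]
opening: 85.3
```

```bash
python3 - <<'E'
from h import *
im=snap('scene','s19.png',(90,150,290,360),2.85)
im=snap('top','t19.png')
c=cv2.resize(im[180:280,260:450],None,fx=4.2,fy=4.2,interpolation=cv2.INTER_CUBIC); cv2.imwrite('pics/t19z.png',np.clip(c[:,:,::-1]*1.5,0,255).astype('uint8'))
plan([(462,16.5,150)],-np.pi/2-.025); print(env.get_state()['qpos'].round(2))
E
```

```text
clock 37.7 pos [471.1 -57.3 202.1] yaw -1.4831 open 85.4 F [ 0.8 -0.7  0.1]
(462, 16.5, 150) -> [-74.3   2.5  52. ]
twist 0.113
[-0.7   0.45  0.93  2.03 -0.46  0.89 -0.99]
```

View pics/s19.png

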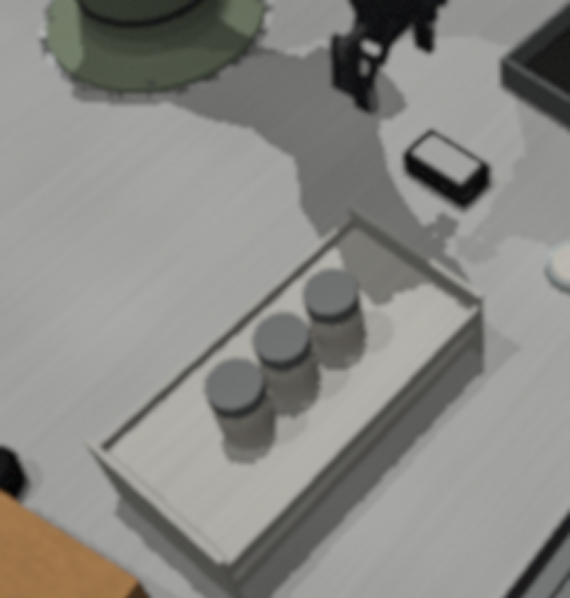

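View pics/t19z.png

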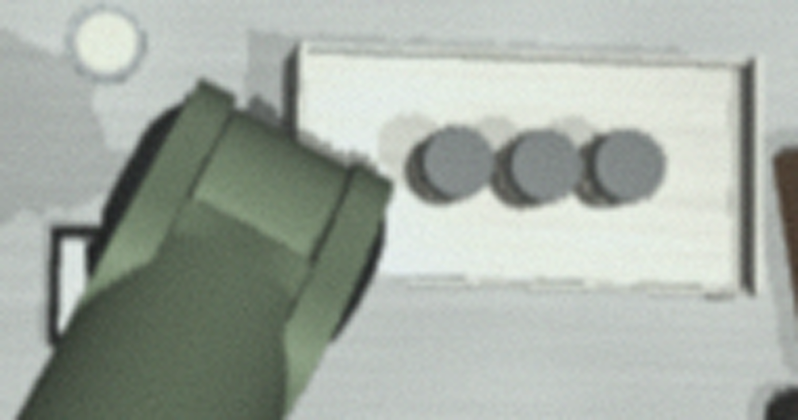

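Call:
apply_moves(
  jaw=[0,0,0,0,0,0,0,0,0,0],
  delta_pos=[
    [-40,0,0],
    [-74,2.5,0],
    [-74,2.5,20],
    [-74,2.5,60],
    [-74,2.5,110],
    [-74,2.5,150],
    [-74,2.5,170],
    [-74,2.5,172],
    [-74,2.5,172],
    [-74,2.5,172],
  ],
  twist=[0.1,0.11,0.11,0.11,0.11,0.11,0.11,0.11,0.11,0.11],
)

```text
clock: 38.95
ee_pos: [462.6, 16.3, 31.0]
orientation: [-0.7, 0.714, -0.0, 0.001]
contact_force: [-0.4, 0.3, 0.5]
opening: 85.5
```

```bash
python3 - <<'E'
from h import *
im=snap('scene','x.png'); im=im[130:250,180:310]; cv2.imwrite('pics/s20.png',cv2.resize(np.clip(im[:,:,::-1]*1.5,0,255).astype('uint8'),None,fx=5,fy=5,interpolation=cv2.INTER_CUBIC))
plan([(462,16.5,10)],-np.pi/2-.025)
E
```

```text
clock 39.0 pos [462.5  16.4  30.8] yaw -1.59 open 85.3 F [ 0.1  0.  -0.1]
(462, 16.5, 10) -> [-0.1  0.5 20.8]
twist 0.006
```

View pics/s20.png

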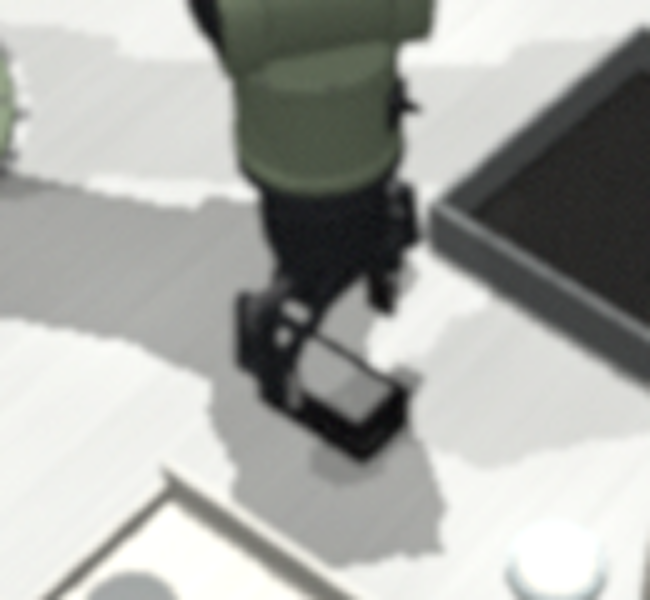

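Call:
apply_moves(
  jaw=[0,0,0,0,0,0,0,0,0,0],
  delta_pos=[
    [0,0.5,8],
    [0,0.5,15],
    [0,0.5,20],
    [0,0.5,23],
    [0,0.5,23],
    [0,0.5,23],
    [0,0.5,23],
    [0,0.5,23],
    [0,0.5,23],
    [0,0.5,23],
  ],
  twist=[0,0,0,0,0,0,0,0,0,0],
)

```text
clock: 40.25
ee_pos: [461.6, 16.1, 7.1]
orientation: [-0.7, 0.714, -0.0, 0.0]
contact_force: [0.3, 0.3, -1.1]
opening: 85.3
```

```bash
python3 - <<'E'
from h import *
im=snap('scene','x.png'); im=im[150:230,200:300]; cv2.imwrite('pics/s21.png',cv2.resize(np.clip(im[:,:,::-1]*2.2,0,255).astype('uint8'),None,fx=7,fy=7,interpolation=cv2.INTER_CUBIC))
plan([(462,16.5,10)],-np.pi/2-.025)
for y in(-50,50):
  for z in(0,10,20,30,40): print(y,z,((px('scene',[(462,16.5+y,z)])[0]-[200,150])*7).round())
E
```

```text
clock 40.3 pos [461.5  16.1   7.1] yaw -1.591 open 85.5 F [0.5 0.7 1.1]
(462, 16.5, 10) -> [-0.4 -0.4 -2.9]
twist 0.005
-50 0 [256. 508.]
-50 10 [255. 494.]
-50 20 [253. 480.]
-50 30 [252. 467.]
-50 40 [251. 453.]
50 0 [394. 372.]
50 10 [393. 358.]
50 20 [392. 344.]
50 30 [392. 330.]
50 40 [391. 316.]
```

View pics/s21.png

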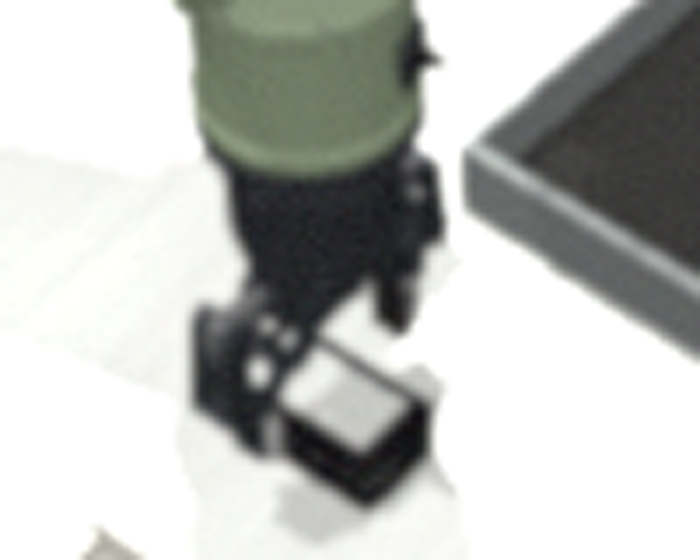

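Call:
apply_moves(
  jaw=[0,0,0,0,0,0,0,0,0,0],
  delta_pos=[
    [0,0,5],
    [0,0,9],
    [0,0,12],
    [0,0,14],
    [0,0,14],
    [0,0,14],
    [0,0,14],
    [0,0,14],
    [0,0,14],
    [0,0,14],
  ],
  twist=[0,0,0,0,0,0,0,0,0,0],
)

```text
clock: 41.55
ee_pos: [461.5, 16.1, -6.9]
orientation: [-0.7, 0.714, 0.0, -0.0]
contact_force: [-1.0, 0.2, -0.3]
opening: 85.1
```

```bash
python3 - <<'E'
from h import *
im=snap('scene','x.png'); im=im[150:230,200:300]; cv2.imwrite('pics/s22.png',cv2.resize(np.clip(im[:,:,::-1]*2.2,0,255).astype('uint8'),None,fx=7,fy=7,interpolation=cv2.INTER_CUBIC))
plan([(462,16.5,10)],-np.pi/2-.025)
E
```

```text
clock 41.6 pos [461.5  16.1  -6.9] yaw -1.591 open 85.3 F [0.4 0.1 0.2]
(462, 16.5, 10) -> [ -0.4  -0.5 -16.9]
twist 0.005
```

View pics/s22.png

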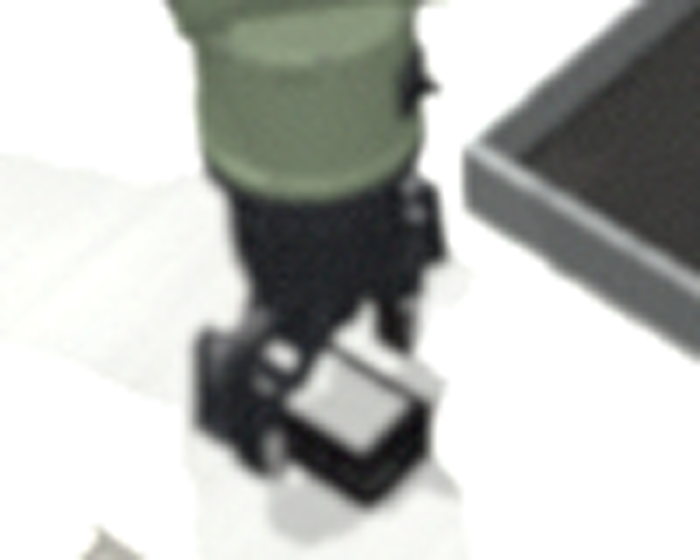

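Call:
apply_moves(
  jaw=[0.2,0.4,0.6,0.6,0.6,0.6,0.6,0.6,0.6,0.6],
  delta_pos=[
    [0,0,0],
    [0,0,0],
    [0,0,0],
    [0,0,0],
    [0,0,0],
    [0,0,0],
    [0,0,-5],
    [0,0,-15],
    [0,0,-40],
    [0,0,-60],
  ],
  twist=[0,0,0,0,0,0,0,0,0,0],
  squeeze=50,
)

```text
clock: 42.85
ee_pos: [461.5, 16.0, 54.4]
orientation: [-0.7, 0.714, -0.0, 0.0]
contact_force: [-0.2, 1.1, -0.9]
opening: 49.2
```

```bash
python3 - <<'E'
from h import *
im=snap('scene','x.png'); im=im[130:230,180:300]; cv2.imwrite('pics/s23.png',cv2.resize(np.clip(im[:,:,::-1]*2.,0,255).astype('uint8'),None,fx=6,fy=6,interpolation=cv2.INTER_CUBIC))
plan([(462,16.5,130),(520,276,130)],-np.pi/2-.045)
print(env.get_state()['qpos'].round(2))
E
```

```text
clock 42.9 pos [462.3  16.   56.1] yaw -1.5916 open 49.2 F [ 3.2 -0.3  1.7]
(462, 16.5, 130) -> [ -0.5   0.2 -73.9]
(520, 276, 130) -> [-261.2  -52.4  -73.7]
twist 0.024
[-0.65  0.66  0.67  2.17 -0.78  0.57 -0.98]
```

View pics/s23.png

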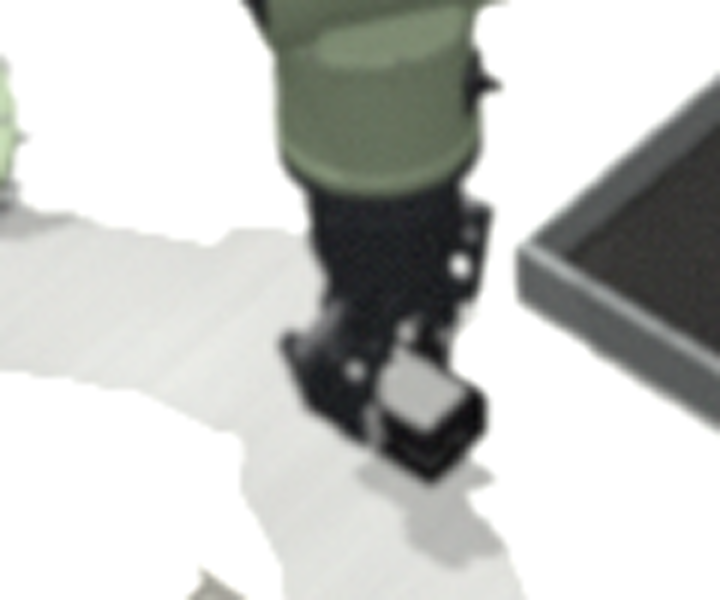

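Call:
apply_moves(
  jaw=[0.6,0.6,0.6,0.6,0.6,0.6,0.6,0.6,0.6,0.6],
  delta_pos=[
    [0,0,-40],
    [0,0,-74],
    [-30,-6,-74],
    [-75,-15,-74],
    [-125,-25,-74],
    [-175,-35,-74],
    [-220,-45,-74],
    [-250,-52,-74],
    [-260,-52,-74],
    [-260,-52,-74],
  ],
  twist=[0,0,0,0,0.01,0.024,0.024,0.024,0.024,0.024],
)

```text
clock: 44.15
ee_pos: [518.4, 274.7, 127.1]
orientation: [-0.691, 0.722, -0.0, -0.0]
contact_force: [-0.4, -0.3, -1.6]
opening: 49.2
```

```bash
python3 - <<'E'
from h import *
snap('scene','s24.png',(225,50,395,200),4)
snap('top','t24.png',(140,140,300,270),5)
plan([(520,275,20),(520,275,-2)],-np.pi/2-.045)
E
```

```text
clock 44.25 pos [518.7 273.7 127.3] yaw -1.6164 open 48.9 F [ 0.4 -0.1 -1.2]
(520, 275, 20) -> [ -1.4  -1.3 107.3]
(520, 275, -2) -> [ -1.4  -1.3 129.3]
twist -0.001
```

View pics/s24.png

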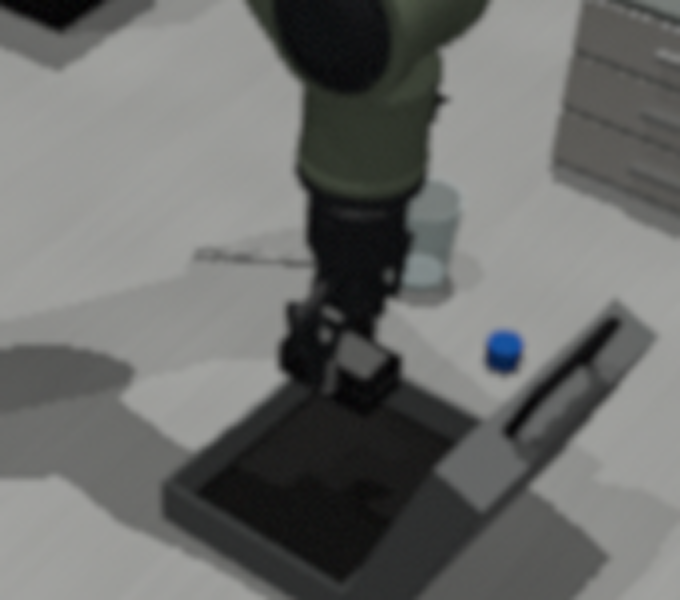

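View pics/t24.png

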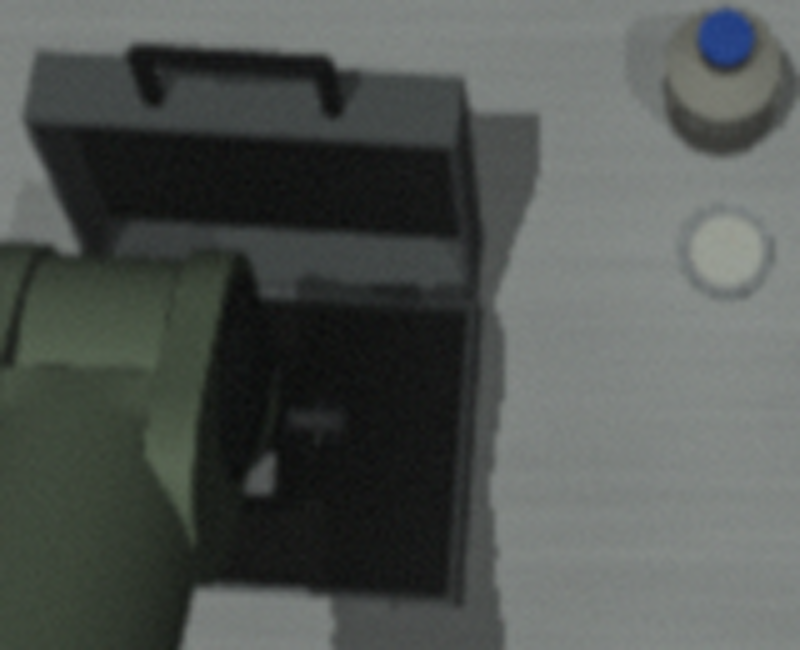

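```bash
python3 - <<'E'
from h import *
for z in(250,350,450): print(z,onz('top',(180,191),z).round(),onz('top',(155,191),z).round())
E
```

```text
250 [605. 284. 250.] [604. 351. 250.]
350 [590. 264. 350.] [589. 325. 350.]
450 [574. 243. 450.] [574. 299. 450.]
```

Call:
apply_moves(
  jaw=[0.6,0.6,0.6,0.6,0.6,0.6,0.6,0.6,0.6,0.6],
  delta_pos=[
    [-1,-1,30],
    [-1,-1,65],
    [-1,-1,95],
    [-1,-1,112],
    [-1,-1,120],
    [-1,-1,124],
    [-1,-1,127],
    [-1,-1,128],
    [-1,-1,128],
    [-1,-1,128],
  ],
  twist=[0,0,0,0,0,0,0,0,0,0],
)

```text
clock: 45.5
ee_pos: [519.9, 276.0, -0.7]
orientation: [-0.691, 0.723, 0.0, 0.0]
contact_force: [0.4, 0.1, -1.0]
opening: 49.1
```

```bash
python3 - <<'E'
from h import *
snap('scene','s25.png',(225,50,395,200),4)
plan([(520,275,-2)],-np.pi/2-.045)
E
```

```text
clock 45.55 pos [519.9 276.   -0.7] yaw -1.615 open 49.4 F [ 0.8 -0.6 -1.5]
(520, 275, -2) -> [ 1.  -0.1  1.3]
twist 0.001
```

View pics/s25.png

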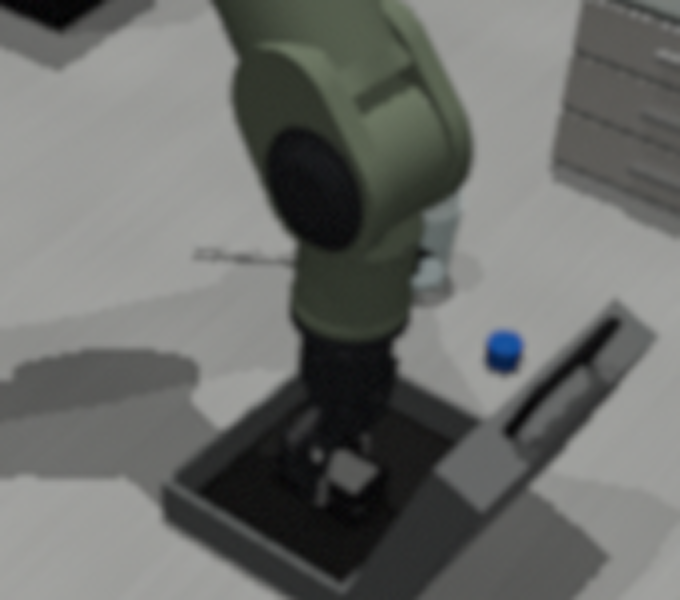

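Call:
apply_moves(
  jaw=[0.6,0.6,0.3,0,0,0,0,0,0,0],
  delta_pos=[
    [0,0,1],
    [0,0,1.5],
    [0,0,1.5],
    [0,0,1.5],
    [0,0,1.5],
    [0,0,1.5],
    [0,0,-15],
    [0,0,-50],
    [0,0,-100],
    [0,0,-150],
  ],
  twist=[0,0,0,0,0,0,0,0,0,0],
)

```text
clock: 46.8
ee_pos: [519.7, 275.5, 151.6]
orientation: [-0.691, 0.723, -0.0, 0.0]
contact_force: [0.8, 0.5, -0.1]
opening: 85.4
```

Call:
apply_moves(
  jaw=[0,0,0,0,0,0,0,0,0,0],
  delta_pos=[
    [0,20,-30],
    [0,50,-60],
    [0,80,-100],
    [0,80,-140],
    [0,80,-160],
    [0,80,-160],
    [0,80,-160],
    [0,80,-160],
    [0,80,-160],
    [0,80,-160],
  ],
  twist=[-0.15,-0.3,-0.45,-0.6,-0.75,-0.9,-1.05,-1.2,-1.35,-1.5],
)

```text
clock: 48.05
ee_pos: [439.9, 278.7, 310.0]
orientation: [0.998, -0.056, 0.0, -0.0]
contact_force: [0.9, 0.9, 0.1]
opening: 85.5
```

```bash
python3 - <<'E'
from h import *
snap('scene','s26.png',(225,80,395,230),4.5)
snap('top','t26.png',(140,140,300,270),5)
plan([(620,280,300)],-.045); print(env.get_state()['qpos'].round(2))
E
```

```text
clock 48.15 pos [440.  278.8 310. ] yaw -0.1138 open 85.3 F [0.5 0.4 0.1]
(620, 280, 300) -> [178.7 -21.6  10. ]
twist -0.069
[-1.22  0.31  0.7   1.77 -0.22  1.13 -0.56]
```

View pics/s26.png

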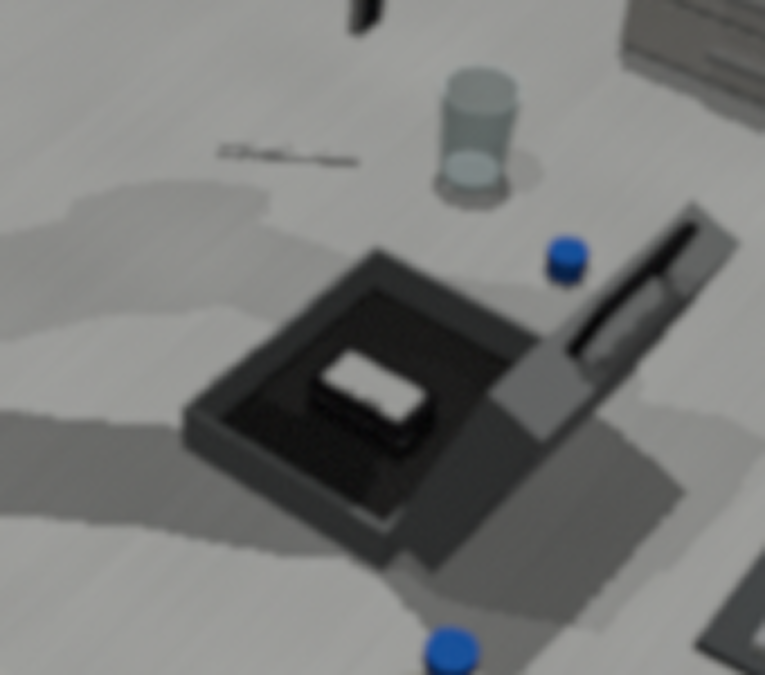

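View pics/t26.png

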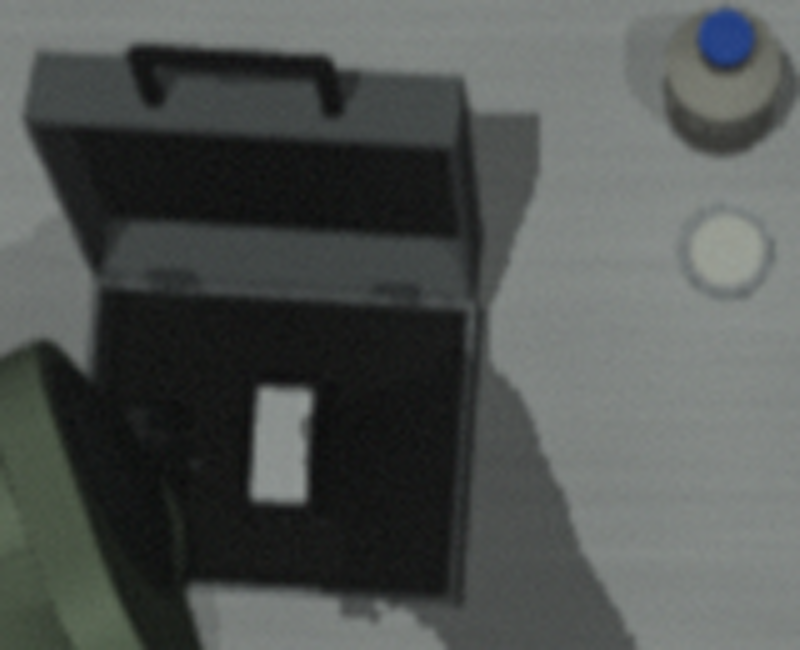

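```bash
python3 - <<'E'
from h import *
def tri(a,b):
    (o1,d1),(o2,d2)=ray('top',a),ray('scene',b)
    A=np.stack([d1,-d2],1); s=np.linalg.lstsq(A,o2-o1,rcond=None)[0]
    p,q=o1+d1*s[0],o2+d2*s[1]; return (p+q)/2,np.linalg.norm(p-q)
T=lambda x,y:((x+.5)/5+139.5,(y+.5)/5+139.5)
S=lambda x,y:((x+.5)/4.5+224.5,(y+.5)/4.5+79.5)
h=[]
for a,b in(((135,50),(693,228)),((332,65),(572,352))):
    p,e=tri(T(*a),S(*b)); h.append(p); print(p.round(1),e.round(1))
print(np.mean(h,0))
# refined hinge
yw=-.046; c=np.array([523,275.5]); hx=c+95*np.array([np.cos(yw),np.sin(yw)]); print('hinge',hx)
for th in(1.7,1.75,1.8,1.85,1.9,1.95,2.0):
    dx=-235*np.cos(th)+18*np.sin(th); z=45+235*np.sin(th)+18*np.cos(th)
    P=np.r_[hx+dx*np.array([np.cos(yw),np.sin(yw)]),z]; print(th,P.round(1),((px('top',[P])[0]-139.5)*5).round(),((px('scene',[P])[0]-[224.5,79.5])*4.5).round())
E
```

```text
[715.  320.7 264.5] 1.5
[705.7 213.2 236. ] 18.8
[710.31886275 266.95008962 250.21487791]
hinge [617.89950772 271.13154099]
1.7 [666.  268.9 275.7] [225. 136.] [587. 227.]
1.75 [677.4 268.4 273. ] [228. 115.] [602. 238.]
1.8 [688.7 267.9 269.8] [230.  96.] [616. 250.]
1.85 [699.9 267.4 265.9] [233.  77.] [631. 262.]
1.9 [710.8 266.9 261.6] [236.  59.] [645. 275.]
1.95 [721.5 266.4 256.6] [239.  41.] [658. 289.]
2.0 [731.9 265.9 251.2] [243.  25.] [671. 302.]
```

```bash
python3 - <<'E'
from h import *
plan([(711,267,300),(711,267,234)],-.046)
E
```

```text
clock 48.15 pos [440.  278.8 310. ] yaw -0.1138 open 85.3 F [0.5 0.4 0.1]
(711, 267, 300) -> [270.6 -19.1  10.1]
(711, 267, 234) -> [270.6 -19.   76.1]
twist -0.068
```

Call:
apply_moves(
  jaw=[0,0,0,0,0,0,0,0,0,0],
  delta_pos=[
    [30,-2,0],
    [75,-5,0],
    [120,-10,0],
    [165,-14,0],
    [210,-17,0],
    [250,-19,0],
    [270.5,-19,5],
    [270.5,-19,10],
    [270.5,-19,10],
    [270.5,-19,10],
  ],
  twist=[-0.03,-0.068,-0.068,-0.068,-0.068,-0.068,-0.068,-0.068,-0.068,-0.068],
)

```text
clock: 49.4
ee_pos: [710.2, 267.8, 299.9]
orientation: [1.0, -0.024, 0.0, -0.0]
contact_force: [-1.0, 0.6, 0.3]
opening: 85.4
```

```bash
python3 - <<'E'
from h import *
im=snap('scene','x.png')[60:180,300:440]; cv2.imwrite('pics/s27.png',cv2.resize(np.clip(im[:,:,::-1]*1.6,0,255).astype('uint8'),None,fx=5,fy=5,interpolation=cv2.INTER_CUBIC))
im=snap('top','x2.png')[120:220,130:270]; cv2.imwrite('pics/t27.png',cv2.resize(np.clip(im[:,:,::-1]*1.6,0,255).astype('uint8'),None,fx=5,fy=5,interpolation=cv2.INTER_CUBIC))
plan([(711,267,234)],-.046);print(env.get_state()['qpos'].round(2))
E
```

```text
clock 49.5 pos [710.4 267.7 299.9] yaw -0.047 open 85.4 F [ 0.3  0.1 -0.9]
(711, 267, 234) -> [ 0.6  0.7 65.9]
twist -0.001
[-0.72  0.78  0.62  1.08 -0.42  1.4  -0.22]
```

View pics/s27.png

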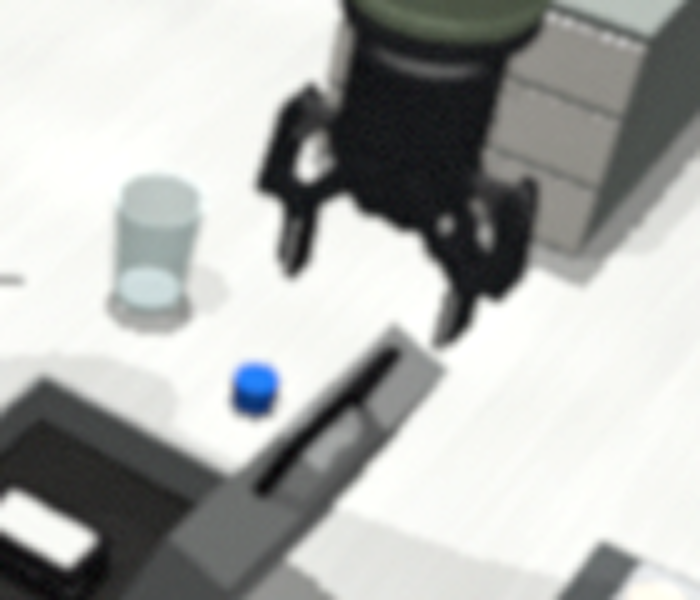

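View pics/t27.png

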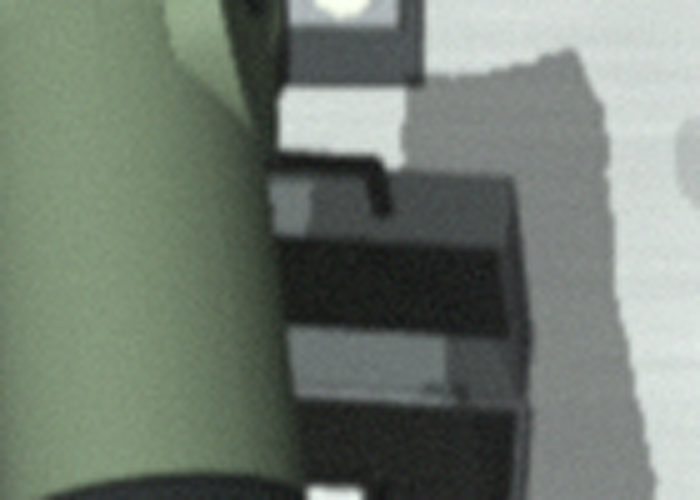

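```bash
python3 - <<'E'
from h import *
for z in(300,313,326,290,262,255,248): print(z,((px('scene',[(710.5,267.5,z)])[0]-[299.5,59.5])*5).round())
E
```

```text
300 [354. 352.]
313 [359. 333.]
326 [363. 314.]
290 [351. 366.]
262 [341. 404.]
255 [339. 414.]
248 [337. 423.]
```

Call:
apply_moves(
  jaw=[0,0,0,0,0,0,0,0,0,0],
  delta_pos=[
    [0,0,20],
    [0,0,40],
    [0,0,55],
    [0,0,65],
    [0,0,71],
    [0,0,74],
    [0,0,74],
    [0,0,74],
    [0,0,74],
    [0,0,74],
  ],
  twist=[0,0,0,0,0,0,0,0,0,0],
  squeeze=30,
)

```text
clock: 50.75
ee_pos: [710.9, 267.3, 225.2]
orientation: [1.0, -0.024, 0.0, -0.0]
contact_force: [-0.5, -1.0, 0.7]
opening: 85.6
```

```bash
python3 - <<'E'
from h import *
im=snap('scene','x.png')[60:180,300:440]; cv2.imwrite('pics/s28.png',cv2.resize(np.clip(im[:,:,::-1]*1.6,0,255).astype('uint8'),None,fx=5,fy=5,interpolation=cv2.INTER_CUBIC))
plan([(711,267,234)],-.046)
E
```

```text
clock 50.8 pos [710.8 267.3 225.2] yaw -0.0471 open 85.5 F [ 1.1 -0.2 -0.1]
(711, 267, 234) -> [ 0.2  0.3 -8.8]
twist -0.001
```

View pics/s28.png

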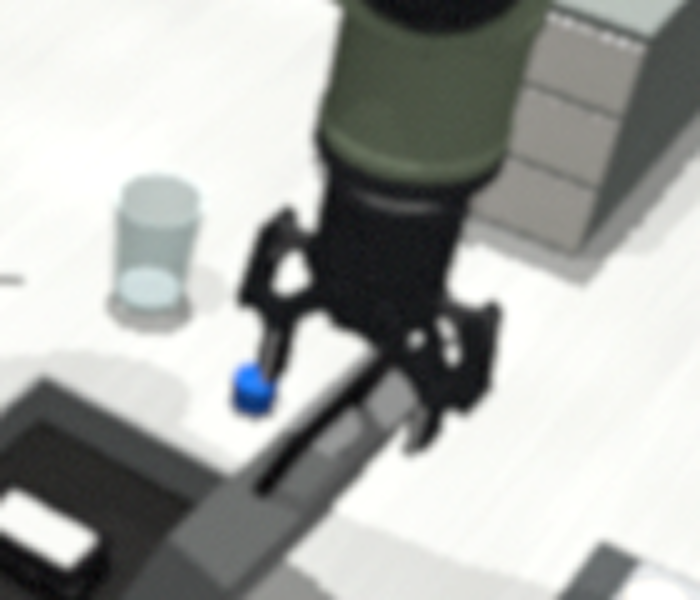

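Call:
apply_moves(
  jaw=[0.15,0.3,0.45,0.6,0.75,0.9,1,1,1,1],
  delta_pos=[
    [0,0,0],
    [0,0,0],
    [0,0,0],
    [0,0,0],
    [0,0,0],
    [0,0,0],
    [0,0,0],
    [0,0,0],
    [0,0,0],
    [0,0,0],
  ],
  twist=[0,0,0,0,0,0,0,0,0,0],
  squeeze=30,
)

```text
clock: 52.05
ee_pos: [710.7, 267.3, 225.1]
orientation: [1.0, -0.023, -0.0, 0.0]
contact_force: [-0.9, -0.3, -0.4]
opening: 10.6
```

```bash
python3 - <<'E'
from h import *
im=snap('scene','x.png')[60:180,300:440]; cv2.imwrite('pics/s29.png',cv2.resize(np.clip(im[:,:,::-1]*1.6,0,255).astype('uint8'),None,fx=5,fy=5,interpolation=cv2.INTER_CUBIC))
plan([(711,267,234)],-.046)
E
```

```text
clock 52.1 pos [710.8 267.3 225.1] yaw -0.047 open 11.2 F [-1.2  0.  -1. ]
(711, 267, 234) -> [ 0.3  0.3 -8.9]
twist -0.001
```

View pics/s29.png

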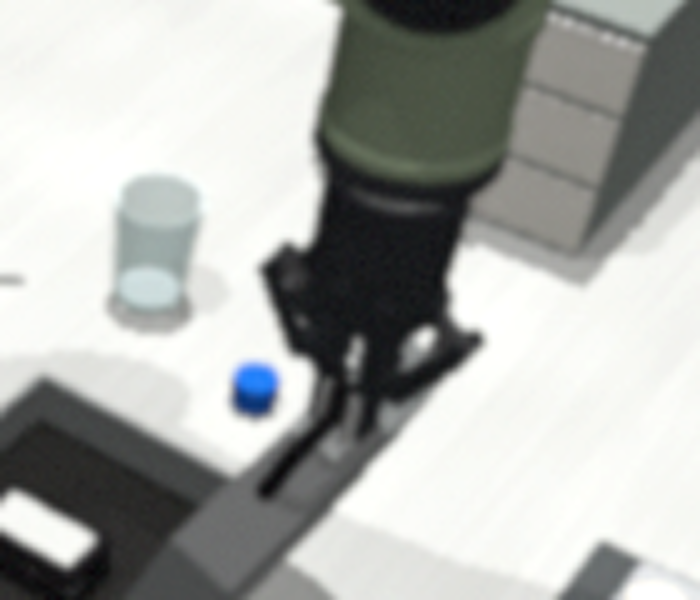

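```bash
cat >> h.py <<'E'
def arc(t0,ths):
    f=lambda t:np.array([-235*np.cos(t)+18*np.sin(t),235*np.sin(t)+18*np.cos(t)])
    for t in ths:
        d=f(t)-f(t0); print(round(t,3),'[%.1f, 0, %.1f]'%(d[0],-d[1]))
E
python3 - <<'E'
from h import *
arc(1.9,np.linspace(1.86,1.5,10))
E
```

```text
1.86 [-8.7, 0, -3.5]
1.82 [-17.6, 0, -6.7]
1.78 [-26.6, 0, -9.6]
1.74 [-35.7, 0, -12.1]
1.7 [-44.9, 0, -14.2]
1.66 [-54.1, 0, -15.9]
1.62 [-63.5, 0, -17.3]
1.58 [-72.8, 0, -18.3]
1.54 [-82.3, 0, -18.9]
1.5 [-91.7, 0, -19.1]
```

Call:
apply_moves(
  jaw=[1,1,1,1,1,1,1,1,1,1],
  delta_pos=[
    [-8.7,0,-3.5],
    [-17.6,0,-6.7],
    [-26.6,0,-9.6],
    [-35.7,0,-12.1],
    [-44.9,0,-14.2],
    [-54.1,0,-15.9],
    [-63.5,0,-17.3],
    [-72.8,0,-18.3],
    [-82.3,0,-18.9],
    [-91.7,0,-19.1],
  ],
  twist=[0,0,0,0,0,0,0,0,0,0],
)

```text
clock: 53.35
ee_pos: [619.2, 272.4, 245.2]
orientation: [1.0, -0.023, 0.001, -0.001]
contact_force: [4.3, 5.2, 5.0]
opening: 10.8
```

```bash
python3 - <<'E'
from h import *
im=snap('scene','x.png')[60:200,260:420]; cv2.imwrite('pics/s30.png',cv2.resize(np.clip(im[:,:,::-1]*1.6,0,255).astype('uint8'),None,fx=4.2,fy=4.2,interpolation=cv2.INTER_CUBIC))
plan([],-.046)
arc(1.5,np.linspace(1.43,.8,10))
E
```

```text
clock 53.4 pos [618.3 272.4 245.3] yaw -0.0462 open 10.8 F [-0.3  1.7  5.2]
twist -0.0
1.43 [-16.5, 0, 0.5]
1.36 [-32.9, 0, 2.1]
1.29 [-49.2, 0, 4.9]
1.22 [-65.2, 0, 8.8]
1.15 [-80.9, 0, 13.8]
1.08 [-96.2, 0, 19.9]
1.01 [-111.1, 0, 27.1]
0.94 [-125.4, 0, 35.3]
0.87 [-139.1, 0, 44.5]
0.8 [-152.1, 0, 54.6]
```

View pics/s30.png

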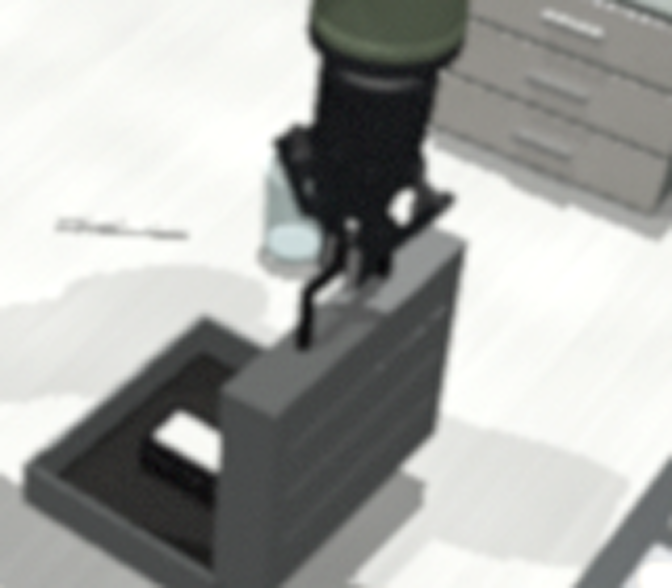

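Call:
apply_moves(
  jaw=[1,1,1,1,1,1,1,1,1,1],
  delta_pos=[
    [-16.5,0,0.5],
    [-32.9,0,2.1],
    [-49.2,0,4.9],
    [-65.2,0,8.8],
    [-80.9,0,13.8],
    [-96.2,0,19.9],
    [-111.1,0,27.1],
    [-125.4,0,35.3],
    [-139.1,0,44.5],
    [-152.1,0,54.6],
  ],
  twist=[0,0,0,0,0,0,0,0,0,0],
)

```text
clock: 54.65
ee_pos: [466.8, 280.3, 190.1]
orientation: [1.0, -0.023, 0.001, -0.001]
contact_force: [4.0, 11.8, 0.5]
opening: 11.4
```

```bash
python3 - <<'E'
from h import *
im=snap('scene','x.png')[60:200,260:420]; cv2.imwrite('pics/s31.png',cv2.resize(np.clip(im[:,:,::-1]*1.6,0,255).astype('uint8'),None,fx=4.2,fy=4.2,interpolation=cv2.INTER_CUBIC))
plan([],-.046)
arc(.8,np.linspace(.74,.2,10))
E
```

```text
clock 54.7 pos [464.9 280.3 188.8] yaw -0.0451 open 10.7 F [ 0.9  8.3 -3.7]
twist 0.001
0.74 [-10.6, 0, 9.4]
0.68 [-20.6, 0, 19.4]
0.62 [-30.0, 0, 29.9]
0.56 [-38.7, 0, 41.0]
0.5 [-46.8, 0, 52.7]
0.44 [-54.1, 0, 64.7]
0.38 [-60.7, 0, 77.2]
0.32 [-66.6, 0, 90.1]
0.26 [-71.7, 0, 103.3]
0.2 [-75.9, 0, 116.8]
```

View pics/s31.png

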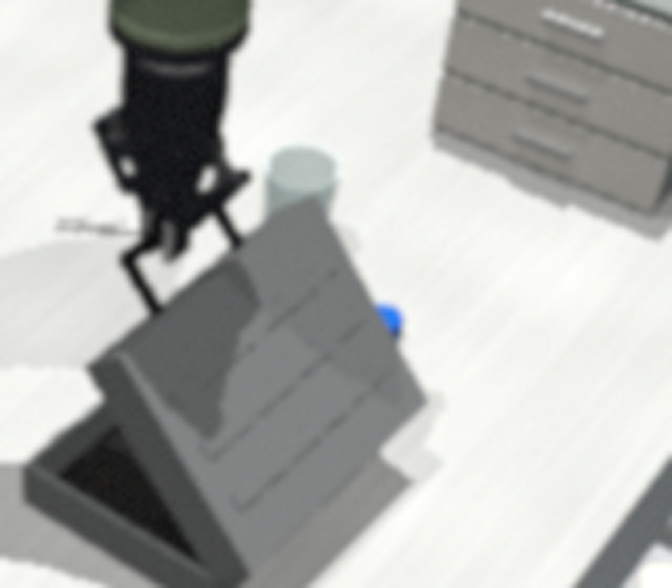

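Call:
apply_moves(
  jaw=[1,1,1,1,1,1,1,1,1,1],
  delta_pos=[
    [-10.6,-1,9.4],
    [-20.6,-1,19.4],
    [-30,-1,29.9],
    [-38.7,-1,41],
    [-46.8,-1,52.7],
    [-54.1,-1,64.7],
    [-60.7,-1,77.2],
    [-66.6,-1,90.1],
    [-71.7,-1,103.3],
    [-75.9,-1,116.8],
  ],
  twist=[0,0,0,0,0,0,0,0,0,0],
)

```text
clock: 55.95
ee_pos: [389.7, 284.3, 72.6]
orientation: [1.0, -0.023, -0.001, -0.001]
contact_force: [-8.8, 8.0, 4.8]
opening: 10.5
```

```bash
python3 - <<'E'
from h import *
im=snap('scene','x.png')[60:200,240:400]; cv2.imwrite('pics/s32.png',cv2.resize(np.clip(im[:,:,::-1]*1.6,0,255).astype('uint8'),None,fx=4.2,fy=4.2,interpolation=cv2.INTER_CUBIC))
plan([],-.046)
arc(.2,np.linspace(.18,0,10))
E
```

```text
clock 56.0 pos [389.2 284.3  71.4] yaw -0.0451 open 10.7 F [-5.8 10.4 -2.2]
twist 0.001
0.18 [-1.2, 0, 4.5]
0.16 [-2.4, 0, 9.1]
0.14 [-3.4, 0, 13.7]
0.12 [-4.4, 0, 18.3]
0.1 [-5.3, 0, 23.0]
0.08 [-6.1, 0, 27.6]
0.06 [-6.8, 0, 32.3]
0.04 [-7.4, 0, 36.9]
0.02 [-7.9, 0, 41.6]
0.0 [-8.3, 0, 46.3]
```

View pics/s32.png

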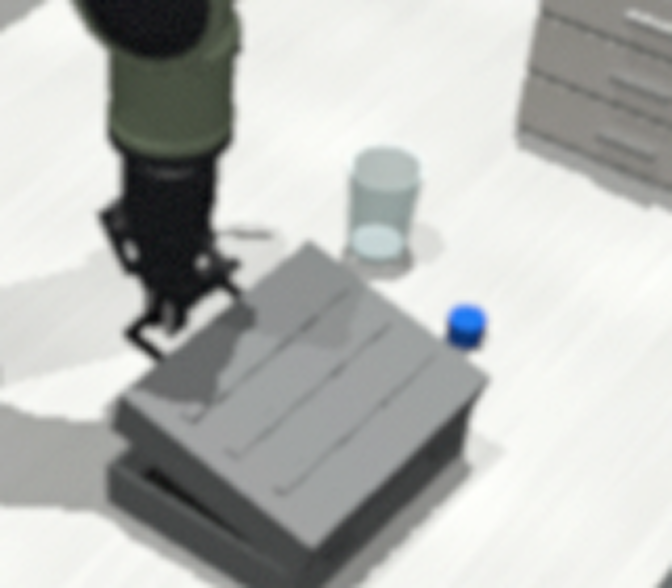

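Call:
apply_moves(
  jaw=[1,1,1,1,1,1,1,1,1,1],
  delta_pos=[
    [-1,0,5],
    [-2,0,10],
    [-3,0,15],
    [-4,0,20],
    [-5,0,25],
    [-6,0,30],
    [-7,0,34],
    [-7,0,38],
    [-7.5,0,41],
    [-8,0,43],
  ],
  twist=[0,0,0,0,0,0,0,0,0,0],
)

```text
clock: 57.25
ee_pos: [380.9, 284.8, 29.7]
orientation: [1.0, -0.022, -0.002, -0.0]
contact_force: [-12.1, 9.7, 3.6]
opening: 10.9
```

```bash
python3 - <<'E'
from h import *
im=snap('scene','x.png')[90:210,240:380]; cv2.imwrite('pics/s33.png',cv2.resize(np.clip(im[:,:,::-1]*1.6,0,255).astype('uint8'),None,fx=5,fy=5,interpolation=cv2.INTER_CUBIC))
plan([],-.046)
E
```

```text
clock 57.3 pos [380.8 284.8  29.5] yaw -0.0448 open 10.8 F [-13.2  10.3  -0.7]
twist 0.001
```

View pics/s33.png

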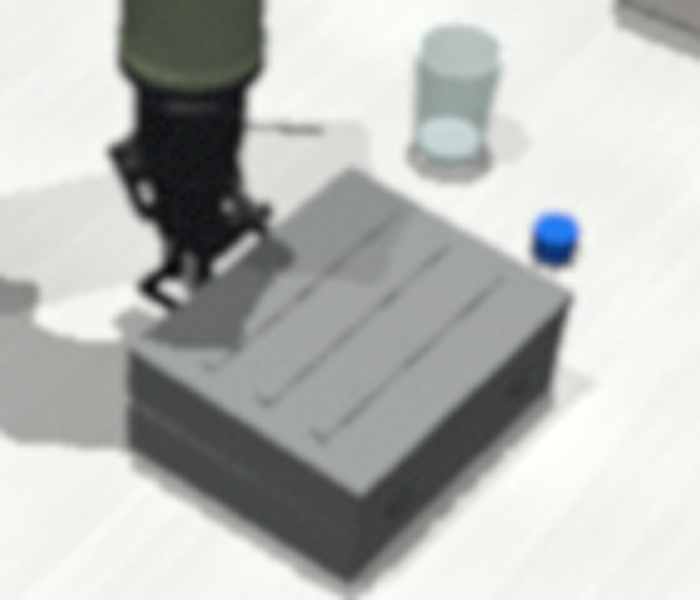

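Nearly closed. I'll push the last few millimetres slowly.

Call:
apply_moves(
  jaw=[1,1,1,1,1,1,1,1,1,1],
  delta_pos=[
    [1,-1,1],
    [1,-1,2],
    [1,-1,3],
    [1,-1,4],
    [1,-1,4],
    [1,-1,5],
    [1,-1,5],
    [1,-1,5],
    [1,-1,5],
    [1,-1,5],
  ],
  twist=[0,0,0,0,0,0,0,0,0,0],
)

```text
clock: 58.55
ee_pos: [380.3, 284.9, 24.3]
orientation: [1.0, -0.022, -0.004, 0.001]
contact_force: [-20.3, 5.2, -0.1]
opening: 10.9
```

Call:
apply_moves(
  jaw=[0.9,0.75,0.75,0.75,0.75,0.75,0.75,0.75,0.75,0.75],
  delta_pos=[
    [0,0,0],
    [0,0,0],
    [0,0,0],
    [0,0,0],
    [0,0,-10],
    [0,0,-30],
    [0,0,-60],
    [0,0,-90],
    [0,0,-120],
    [0,0,-120],
  ],
  twist=[0,0,0,0,0,0,0,0,0,0],
)

```text
clock: 59.8
ee_pos: [385.2, 285.2, 146.8]
orientation: [1.0, -0.023, 0.001, -0.001]
contact_force: [-0.8, -0.0, -0.4]
opening: 21.5
```

```bash
python3 - <<'E'
from h import *
im=snap('scene','x.png')[90:210,240:380]; cv2.imwrite('pics/s34.png',cv2.resize(np.clip(im[:,:,::-1]*2.2,0,255).astype('uint8'),None,fx=5,fy=5,interpolation=cv2.INTER_CUBIC))
plan([(448,278,150),(448,278,90)],-.046)
E
```

```text
clock 59.85 pos [384.7 285.  145.7] yaw -0.0467 open 21.1 F [ 0.3 -0.5 -0.6]
(448, 278, 150) -> [63.6  4.  -4.3]
(448, 278, 90) -> [63.5  4.1 55.7]
twist -0.001
```

View pics/s34.png

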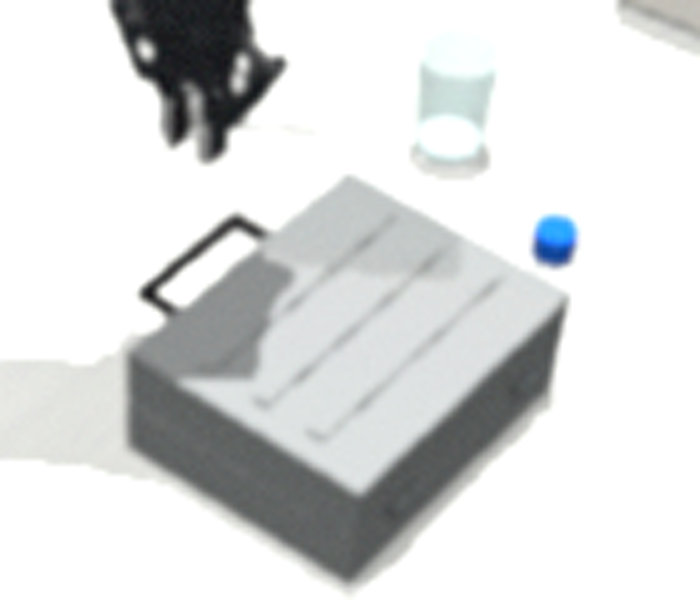

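Call:
apply_moves(
  jaw=[1,1,1,1,1,1,1,1,1,1],
  delta_pos=[
    [20,4,0],
    [45,4,0],
    [63,4,0],
    [63,4,10],
    [63,4,25],
    [63,4,40],
    [63,4,52],
    [63,4,58],
    [63,4,60],
    [63,4,60],
  ],
  twist=[0,0,0,0,0,0,0,0,0,0],
)

```text
clock: 61.1
ee_pos: [447.4, 277.7, 85.0]
orientation: [1.0, -0.024, 0.0, -0.0]
contact_force: [-0.6, -0.1, -0.5]
opening: -0.1
```

Call:
apply_moves(
  jaw=[1,1,1,1,1,1,1,1,1,1],
  delta_pos=[
    [0,0,1],
    [0,0,2],
    [0,0,3],
    [0,0,4],
    [0,0,5],
    [0,0,6],
    [0,0,6],
    [0,0,6],
    [0,0,6],
    [0,0,6],
  ],
  twist=[0,0,0,0,0,0,0,0,0,0],
)

```text
clock: 62.35
ee_pos: [447.3, 277.7, 78.8]
orientation: [1.0, -0.024, 0.0, -0.0]
contact_force: [-0.1, -0.4, -0.9]
opening: 0.0
```

Call:
apply_moves(
  jaw=[1,1,1,1,1,1,1,1,1,1],
  delta_pos=[
    [0,0,0.5],
    [0,0,1],
    [0,0,1.5],
    [0,0,2],
    [0,0,2.5],
    [0,0,3],
    [0,0,3],
    [0,0,3],
    [0,0,3],
    [0,0,3],
  ],
  twist=[0,0,0,0,0,0,0,0,0,0],
)

```text
clock: 63.6
ee_pos: [447.3, 277.7, 75.8]
orientation: [1.0, -0.024, 0.0, 0.0]
contact_force: [-0.0, -0.4, -0.2]
opening: 0.1
```

Call:
apply_moves(
  jaw=[1,1,1,1,1,1,1,1,1,1],
  delta_pos=[
    [0,0,0.5],
    [0,0,1],
    [0,0,1.5],
    [0,0,2],
    [0,0,2.5],
    [0,0,3],
    [0,0,3],
    [0,0,3],
    [0,0,3],
    [0,0,3],
  ],
  twist=[0,0,0,0,0,0,0,0,0,0],
)

```text
clock: 64.85
ee_pos: [447.4, 277.8, 74.1]
orientation: [1.0, -0.024, -0.0, -0.001]
contact_force: [-10.4, -4.0, 36.7]
opening: -0.2
```

```bash
python3 - <<'E'
from h import *
im=snap('scene','x.png')[90:210,240:380]; cv2.imwrite('pics/s35.png',cv2.resize(np.clip(im[:,:,::-1]*2.2,0,255).astype('uint8'),None,fx=5,fy=5,interpolation=cv2.INTER_CUBIC))
plan([])
for z in(84,90,95): print(((px('scene',[(447.5,278,z)])[0]-[239.5,89.5])*5).round())
E
```

```text
clock 64.9 pos [447.4 277.8  74.1] yaw -0.0474 open -0.2 F [-11.7  -4.5  36. ]
[257. 287.]
[257. 281.]
[258. 275.]
```

View pics/s35.png

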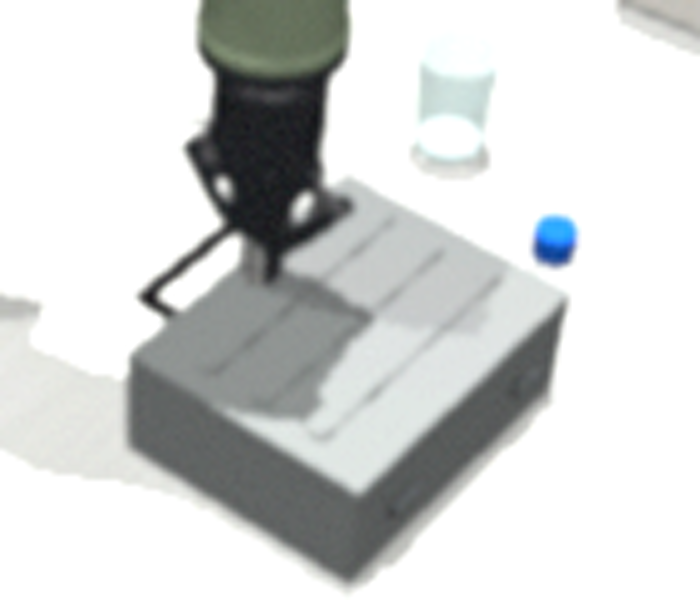

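Call:
apply_moves(
  jaw=[1,1,1,1,1,1,1,1,1,1],
  delta_pos=[
    [0,0,-5],
    [0,0,-25],
    [0,0,-60],
    [0,0,-100],
    [0,0,-140],
    [0,0,-160],
    [0,0,-160],
    [0,0,-160],
    [0,0,-160],
    [0,0,-160],
  ],
  twist=[0,0,0,0,0,0,0,0,0,0],
)

```text
clock: 66.15
ee_pos: [447.2, 277.5, 232.3]
orientation: [1.0, -0.024, -0.0, 0.0]
contact_force: [-0.5, 0.4, -0.3]
opening: -0.1
```

```bash
python3 - <<'E'
from h import *
im=snap('scene','s36.png'); c=im[90:210,240:380]; cv2.imwrite('pics/s36z.png',cv2.resize(np.clip(c[:,:,::-1]*2.6,0,255).astype('uint8'),None,fx=5,fy=5,interpolation=cv2.INTER_CUBIC))
snap('top','t36.png'); plan([])
E
```

```text
clock 66.25 pos [447.3 277.6 232.5] yaw -0.0472 open -0.1 F [ 0.1  0.9 -0.6]
```

View pics/s36.png

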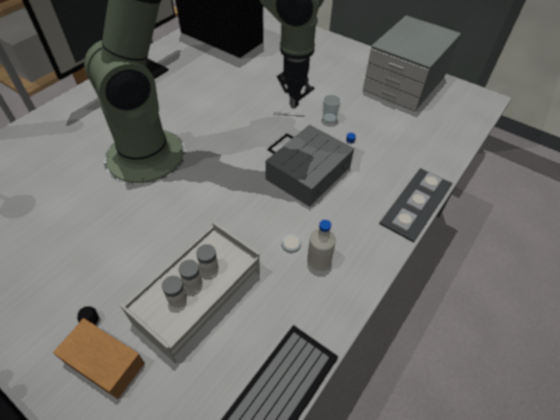

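View pics/s36z.png

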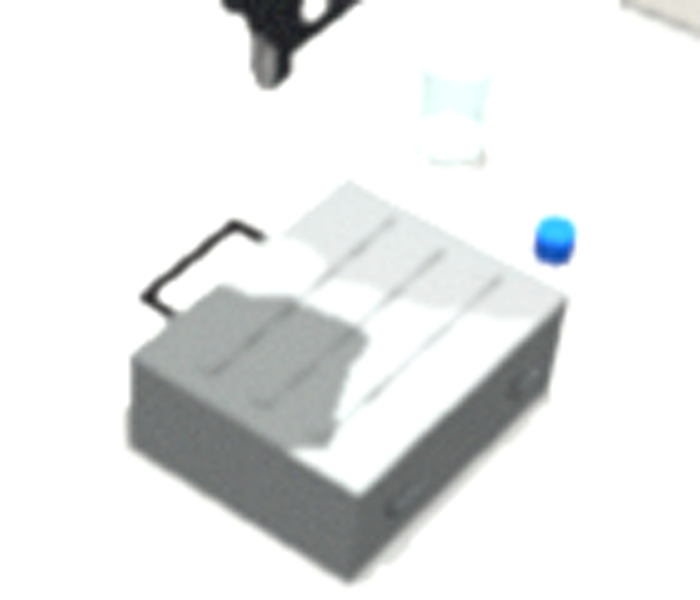

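View pics/t36.png

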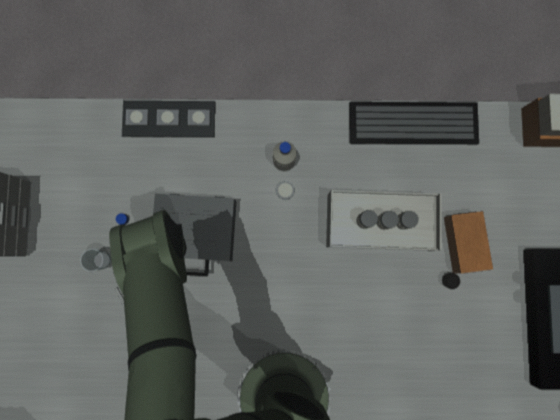

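```bash
python3 - <<'E'
from h import *
yw=-.046; X=np.array([np.cos(yw),np.sin(yw),0]);Y=np.array([-np.sin(yw),np.cos(yw),0]);C=np.array([524.,274.5,0])
P=[C-95*X-120*Y+[0,0,z] for z in(0,45,90)]+[C+95*X-120*Y+[0,0,z] for z in(0,45,90)]+[C-95*X+120*Y+[0,0,90]]+[C-140*X+s*50*Y+[0,0,63] for s in(-1,1)]
print(((px('scene',P)-[239.5,89.5])*5).round())
im=cv2.imread('pics/raw_s36.png')[165:195,255:320]; cv2.imwrite('pics/s37.png',cv2.resize(np.clip(im*2.8,0,255).astype('uint8'),None,fx=12,fy=12,interpolation=cv2.INTER_CUBIC))
E
```

```text
[[123. 459.]
 [122. 413.]
 [122. 365.]
 [347. 597.]
 [352. 552.]
 [358. 505.]
 [341. 180.]
 [138. 308.]
 [229. 233.]]
```

View pics/s37.png

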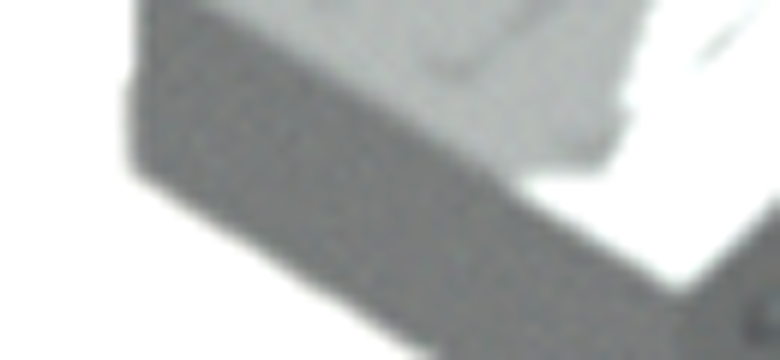

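```bash
python3 - <<'E'
from h import *
plan([(383.5,281,200),(383.5,281,58)])
E
```

```text
clock 66.25 pos [447.3 277.6 232.5] yaw -0.0472 open -0.1 F [ 0.1  0.9 -0.6]
(383.5, 281, 200) -> [-63.8  -0.5  32.5]
(383.5, 281, 58) -> [-63.8  -0.5 174.5]
```

Call:
apply_moves(
  jaw=[1,1,1,1,1,1,1,1,1,1],
  delta_pos=[
    [-30,0,0],
    [-64,0,0],
    [-64,0,30],
    [-64,0,75],
    [-64,0,120],
    [-64,0,150],
    [-64,0,168],
    [-64,0,174],
    [-64,0,174],
    [-64,0,174],
  ],
  twist=[0,0,0,0,0,0,0,0,0,0],
)

```text
clock: 67.5
ee_pos: [383.7, 281.0, 59.5]
orientation: [1.0, -0.024, 0.0, -0.0]
contact_force: [-0.3, -0.4, 0.1]
opening: -0.1
```

Call:
apply_moves(
  jaw=[1,1,1,1,1,1,1,1,1,1],
  delta_pos=[
    [0,0,0.5],
    [0,0,1],
    [0,0,1.5],
    [0,0,2],
    [0,0,2.5],
    [0,0,3],
    [0,0,3.5],
    [0,0,3.5],
    [0,0,3.5],
    [0,0,3.5],
  ],
  twist=[0,0,0,0,0,0,0,0,0,0],
)

```text
clock: 68.75
ee_pos: [383.4, 280.7, 55.3]
orientation: [1.0, -0.024, 0.0, -0.0]
contact_force: [-0.1, 0.2, 0.3]
opening: 0.1
```

Call:
apply_moves(
  jaw=[1,1,1,1,1,1,1,1,1,1],
  delta_pos=[
    [0,0,0.5],
    [0,0,1],
    [0,0,1.5],
    [0,0,2],
    [0,0,2],
    [0,0,2],
    [0,0,2],
    [0,0,2],
    [0,0,2],
    [0,0,2],
  ],
  twist=[0,0,0,0,0,0,0,0,0,0],
)

```text
clock: 70.0
ee_pos: [383.4, 280.7, 53.3]
orientation: [1.0, -0.024, -0.0, 0.0]
contact_force: [-0.2, -1.2, 2.5]
opening: -0.1
```

Call:
apply_moves(
  jaw=[1,1,1,1,1,1,1,1,1,1],
  delta_pos=[
    [0,0,0.3],
    [0,0,0.6],
    [0,0,0.9],
    [0,0,1.1],
    [0,0,1.1],
    [0,0,1.1],
    [0,0,1.1],
    [0,0,1.1],
    [0,0,1.1],
    [0,0,1.1],
  ],
  twist=[0,0,0,0,0,0,0,0,0,0],
)

```text
clock: 71.25
ee_pos: [383.4, 280.8, 52.8]
orientation: [1.0, -0.024, -0.0, -0.0]
contact_force: [-5.6, -3.2, 23.7]
opening: -0.2
```

Call:
apply_moves(
  jaw=[1,1,1,1,1,1,1,1,1,1],
  delta_pos=[
    [0,0,0.2],
    [0,0,0.4],
    [0,0,0.5],
    [0,0,0.5],
    [0,0,0.5],
    [0,0,0.5],
    [0,0,0.5],
    [0,0,0.5],
    [0,0,0.5],
    [0,0,0.5],
  ],
  twist=[0,0,0,0,0,0,0,0,0,0],
)

```text
clock: 72.5
ee_pos: [383.4, 280.8, 52.6]
orientation: [1.0, -0.024, -0.0, -0.001]
contact_force: [-6.8, -4.5, 33.8]
opening: -0.1
```

Call:
apply_moves(
  jaw=[1,1,1,1,1,1,1,1,1,1],
  delta_pos=[
    [0,0,-5],
    [0,0,-25],
    [0,0,-60],
    [0,0,-110],
    [0,0,-150],
    [0,0,-180],
    [0,0,-200],
    [0,0,-200],
    [0,0,-200],
    [0,0,-200],
  ],
  twist=[0,0,0,0,0,0,0,0,0,0],
)

```text
clock: 73.75
ee_pos: [383.1, 280.4, 251.0]
orientation: [1.0, -0.024, -0.0, 0.001]
contact_force: [0.1, 0.3, 0.3]
opening: -0.1
```

```bash
python3 - <<'E'
from h import *
snap('scene','s38.png',(90,80,390,360),2.1); snap('top','t38.png',(120,140,460,290),2.3); plan([])
E
```

```text
clock 73.85 pos [383.3 280.5 251.2] yaw -0.0472 open 0.2 F [-0.5  0.5 -1. ]
```

View pics/s38.png

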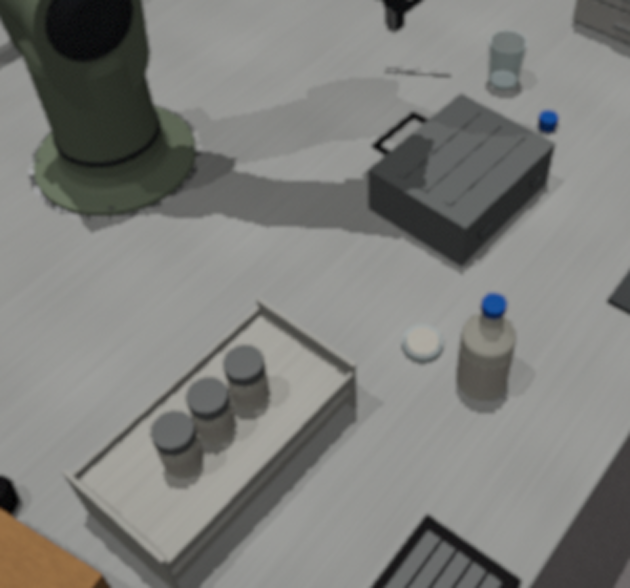

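View pics/t38.png

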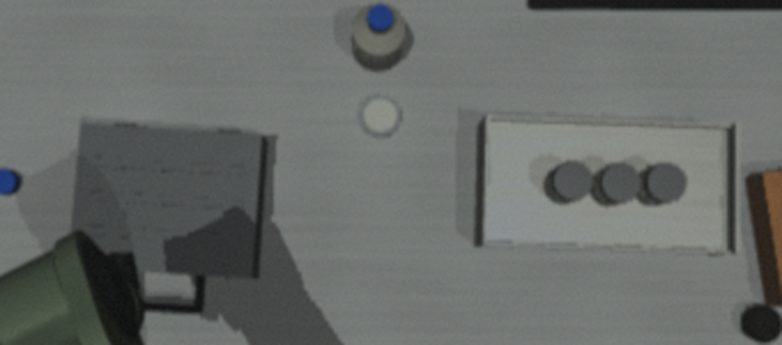

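```bash
python3 - <<'E'
from cell import env
print(env.hand_in())
E
```

```text
the job is handed in; nothing more can be done
None
```

I finished the job and handed it in at about 74 s, with the arm clear of everything.

- **Jars:** all three jars that were present stand upright on the shelf in one row along the middle of the board. They are about 58–60 mm apart, leaving gaps of roughly 8–10 mm. The middle jar was knocked about 40 mm aside partway through, and I put it back in line.
- **Reference box:** it lies flat in the emptied lower half with its steel plate up.
- **Lid:** I drew it shut by the handle, then pressed it at the front (36 N) and on the handle bar (34 N). It met a rigid stop at heights that agree with a closed lid, and the last pictures show no gap at the rims. I saw none of the other things on the bench move.

**Disagreements in my checks:**
- **Fingertip height:** in the pictures the fingertips stood about 25–30 mm higher than the reported TCP height implies. I worked with that offset: the box grasp at a reported height of −7 mm touched nothing, and the contact heights on the lid fitted it.
- **Camera positions:** the two cameras differed by 3–6 mm, so I used their averages.

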